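Change over the lever collet fixture

ROBOT

A 6-joint arm with a two-finger parallel gripper is mounted at the origin on the work surface. World frame = base frame: x ahead of the robot, y to its left, z up, the work surface at z = 0. Lengths are in m, angles in rad, forces in N, time in s.
With the tool pointing down it reaches from about 0.375 to 0.975 m from the base axis. Payload 3.8 kg.
Tool frame: the origin (TCP) lies midway between the tips of the shut fingers; the grasp point (between the pads) lies 19 mm behind it; z points along the fingers, y is the direction in which the jaws open and shut (so a half turn about z gives the same grasp; the last joint's range is limited). The gripper opens to 85 mm and grips with 20 to 120 N. Pads are 22 mm wide; open, the fingers measure 114 mm over their backs; the gripper's body (76 mm by 85 mm) begins 54 mm behind the grasp point. The pads swing forward as they close: fully open they stand 13 mm farther back than shut.
Start: joints at [1.065, 0.264, 1.604, -0, 1.274, -0.037], TCP at [0.305, 0.602, 0.231] pointing down, gripper open.
Joint ranges: [-2.63, 2.63], [-0.94, 2.18], [0.31, 2.57], [-1.31, 4.45], [0, 2.66], [-2.55, 2.55]. Speed limits (rad/s): [2.57, 2.57, 3.14, 3.14, 3.14, 3.14].

INTERFACE

Orientations are given as a rotation vector (axis times angle).
In Python, from workcell import readout, read_camera, camera_params, bot gives the robot as it stands.
- The arm moves only by the tool apply_moves, never from a script. Its argument "plan" is a list that holds one entry, the list of rows, each a list of 7 numbers: the shift along the tool's x, y, z each as a share of 1000 mm, from -1 to 1, then the turn, a rotation vector about the tool's x, y, z each as a share of pi rad, from -1 to 1, then the gripper command: -1 is fully open, 1 is shut, values between are in proportion. A call has exactly 8 rows; each row is the pose to reach, as a shift and turn from the pose commanded when the call began, along the tool's axes at that moment, turning the shorter way round; what a row does not reach only later rows make up. A row lasts 1/12 s, in which the tool goes at most 41.7 mm and 7.16 degrees, less where a joint would pass 70% of its speed; a pose out of reach is approached as far as the arm can. A call with a number of a shift or a turn outside -1 to 1 is refused whole. A call with a gripper value outside its range is refused whole. The fingers move at their own pace and stop on an object; "force" is the grip in N (left out, the last holds). Time passes only in rows, so rows that repeat a pose let the fingers close, or fill a call up. It gives the time, the measured TCP pose, the force and the opening at its end, in the units of the state.
- readout.read_state(): the state, without advancing time (a new reading comes with each control period).
- read_camera(name): name is "side" or "top"; returns the picture (420x560x3 uint8, red, green, blue); there is no depth.
- camera_params(name): a dict with "fovy" (degrees; the focal length in pixels is half the picture's height over the tangent of half this angle, whatever the lens; pixels are square), "cx", "cy" (the principal point, pixels), "rvec" (rotation vector, rad) and "tvec" (3), from world to camera coordinates, as OpenCV has them. Camera axes: x right, y down, z forward; pixel columns grow to the right and rows downward; lengths in m; the calibration is good to about 2 mm. A picture is of the moment at which its call begins. camera_params takes no time and is no camera call.
- bot.finish_job(): hands the job in, once; it reports no verdict.
The state is a dict: "time": time; "q": joint angles; "joint_vel": joint speeds; "joint_torque": joint torques, N m; "tool_pos": TCP position; "tcp_rot": TCP orientation; "wrist_force": force on the tool from outside, world axes, zero at the start; "torque": the same for the moment, N m; "width": opening from 0.0 (shut) to 1.0 (fully open).
Only numpy, scipy, OpenCV 4.12 (cv2) and the standard library are available. Lean on these libraries where they do the work, as an engineer would, in place of code of your own. Each camera call takes 0.05 s, during which the arm holds its last target.

TASK

Change over the work in the three-station collet fixture: wherever a turned pin is clamped, lift that collet's lever, draw the pin out and stand it upright in a tube of the pin holder. Then feed every blank bar from the wooden stock block into a collet of its own, fully home on the depth stop, and press that collet's lever fully down to clamp it. Never drag a pin out of a closed collet, and leave the pinion, the socket and the wrench alone.

Things in the scene. Friction and masses are not known exactly. Their poses are not given: they have to be found in the camera images.
- fixture: Collet fixture, bolted to the bench: grey cast base plate 115 x 310 x 18 mm with three round upright collet housings, 64 mm across, in a row 95 mm apart; each has a lever on the robot's side. Origin under the middle collet, x away from the levers, y along the row to the left, z up.
- collet1 (a point): Centre of the mouth of the collet at the left (+y) end of the fixture, 90 mm above the bench, axes as the fixture. Around a vertical bore stands a ring of steel segments: 22 mm bore with the lever up, closing on 18 mm as the lever goes down. The bore ends on a flat fixed depth stop 45 mm below the mouth.
- lever1 (a joint): Lever of collet1, rad: 0 fully down (collet closed), 1.05 fully up (collet open); from about 0.85 the collet is open enough. It stays where it is left; moving it takes about 3 N at the ball.
- ball1 (a point): Centre of the black ball, 22 mm across, at the end of lever1. It moves in the vertical plane through the collet's x axis, on a 100 mm arc about hinge1: at joint value q it lies 100*cos(q+0.09) mm towards -x of the hinge and 100*sin(q+0.09) mm above it. The rod is 10 mm thick; the ball may be pinched from above, and turns freely between the fingers.
- hinge1 (a point): Hinge of lever1, on the robot's side of the housing: 48 mm towards -x of the collet's axis and 55 mm above the bench. Same axes as the fixture.
- collet2 (a point): Centre of the mouth of the collet at the middle of the fixture, 90 mm above the bench, axes as the fixture. Around a vertical bore stands a ring of steel segments: 22 mm bore with the lever up, closing on 18 mm as the lever goes down. The bore ends on a flat fixed depth stop 45 mm below the mouth.
- lever2 (a joint): Lever of collet2, rad: 0 fully down (collet closed), 1.05 fully up (collet open); from about 0.85 the collet is open enough. It stays where it is left; moving it takes about 3 N at the ball.
- ball2 (a point): Centre of the black ball, 22 mm across, at the end of lever2. It moves in the vertical plane through the collet's x axis, on a 100 mm arc about hinge2: at joint value q it lies 100*cos(q+0.09) mm towards -x of the hinge and 100*sin(q+0.09) mm above it. The rod is 10 mm thick; the ball may be pinched from above, and turns freely between the fingers.
- hinge2 (a point): Hinge of lever2, on the robot's side of the housing: 48 mm towards -x of the collet's axis and 55 mm above the bench. Same axes as the fixture.
- collet3 (a point): Centre of the mouth of the collet at the right (-y) end of the fixture, 90 mm above the bench, axes as the fixture. Around a vertical bore stands a ring of steel segments: 22 mm bore with the lever up, closing on 18 mm as the lever goes down. The bore ends on a flat fixed depth stop 45 mm below the mouth.
- lever3 (a joint): Lever of collet3, rad: 0 fully down (collet closed), 1.05 fully up (collet open); from about 0.85 the collet is open enough. It stays where it is left; moving it takes about 3 N at the ball.
- ball3 (a point): Centre of the black ball, 22 mm across, at the end of lever3. It moves in the vertical plane through the collet's x axis, on a 100 mm arc about hinge3: at joint value q it lies 100*cos(q+0.09) mm towards -x of the hinge and 100*sin(q+0.09) mm above it. The rod is 10 mm thick; the ball may be pinched from above, and turns freely between the fingers.
- hinge3 (a point): Hinge of lever3, on the robot's side of the housing: 48 mm towards -x of the collet's axis and 55 mm above the bench. Same axes as the fixture.
- pin1_mid (a point): Half-way up turned pin 1, a bright steel pin 130 mm long: round body 18 mm across for the lower 100 mm (shallow groove half-way, chamfered foot), then a 12 mm spigot 30 mm long on top; 0.22 kg. z runs along the pin to the spigot. At the start it stands clamped in collet1 on its depth stop. May be absent.
- pin2_mid (a point): Half-way up turned pin 2, a bright steel pin 130 mm long: round body 18 mm across for the lower 100 mm (shallow groove half-way, chamfered foot), then a 12 mm spigot 30 mm long on top; 0.22 kg. z runs along the pin to the spigot. At the start it stands clamped in collet3 on its depth stop. May be absent.
- blank1_mid (a point): Half-way up blank 1: plain round grey steel bar, 18 mm across, 150 mm long, both ends chamfered 2.5 mm, 0.30 kg; z along the bar. At the start it stands upright, foot 12 mm above the bench, in a hole (21 mm wide, 40 mm deep) of the wooden stock block (180 x 66 x 52 mm, holes 60 mm apart). May be absent.
- blank2_mid (a point): Half-way up blank 2: plain round grey steel bar, 18 mm across, 150 mm long, both ends chamfered 2.5 mm, 0.30 kg; z along the bar. At the start it stands upright, foot 12 mm above the bench, in a hole (21 mm wide, 40 mm deep) of the wooden stock block (180 x 66 x 52 mm, holes 60 mm apart). May be absent.
- blank3_mid (a point): Half-way up blank 3: plain round grey steel bar, 18 mm across, 150 mm long, both ends chamfered 2.5 mm, 0.30 kg; z along the bar. At the start it stands upright, foot 12 mm above the bench, in a hole (21 mm wide, 40 mm deep) of the wooden stock block (180 x 66 x 52 mm, holes 60 mm apart). May be absent.
- holder: Pin holder: loose aluminium base plate 160 x 90 x 8 mm (x along its length) with two upright open tubes, 1.4 kg; origin at the centre of the underside. It may get shifted on the bench. It stands on one side of the fixture and the stock block on the other, either way round.
- cup1 (a point): Centre of the mouth of tube cup 1 of the pin holder, 70 mm above the bench; 38 mm to -x of the holder's centre. Inside 37 mm wide, 59 mm deep, flat floor 11 mm above the bench, wall 3 mm. One pin fits in each.
- cup2 (a point): Centre of the mouth of tube cup 2 of the pin holder, 70 mm above the bench; 38 mm to +x of the holder's centre. Inside 37 mm wide, 59 mm deep, flat floor 11 mm above the bench, wall 3 mm. One pin fits in each.
- pinion: Bystander: small toothed steel pinion lying flat, 88 mm across, 35 mm high; origin under its centre.
- socket: Bystander: deep socket standing upright, 33 mm across, 78 mm high; origin under its centre.
- wrench: Bystander: combination wrench about 182 mm long, 10 mm high, lying flat along its x axis; origin under its middle.
There are look-alikes about, which are no part of the job. Leave any green, orange or purple look-alike of the part that bears pin1_mid alone.

How it is judged:
By the outcome, as a careful person would: the job done as asked, in the order asked, and still so for the second after the job is handed in, with the robot touching nothing.
Of blank1, blank2, blank3 only 2 to 3 are there at a start; the rules pass over those that are not, and their reading is None.
Of pin1, pin2 only 1 to 2 are there at a start; the rules pass over those that are not, and their reading is None.
At some moment in a run one of holder may be knocked a few centimetres aside while the robot is not near it.
It also fails if it takes over 210 s, if anything falls off the work surface, if the arm or the gripper's body presses on something with over 40 N, if the wrist force passes 120 N, or if a joint passes its speed limit or range.

## Working session

There is one attempt and no reset: what is moved stays moved. The work goes in short steps, Python scripts to look and compute and a tool call to move; the robot and the scene stay as the last step left them, time stands still between calls to the robot, and variables do not carry over. Pictures are saved under pics/ and viewed, and the job is handed in when it is done.

Besides the shell and the picture viewer there is one more tool, called after ">>>" by a JSON object that holds its "method" and its "body", one argument or row to a line. apply_moves: Moves the arm, as the interface text tells. Shift numbers are shares of 1000 mm and turn numbers shares of pi rad, none past 1 either way. Its arguments: {"type":"object","properties":{"plan":{"type":"array","items":{"type":"array","items":{"type":"array","items":{"type":"number","minimum":-1,"maximum":1}}}},"force":{"type":"number"}},"required":["plan"]}

```bash
ls; mkdir -p pics; python3 - <<'E'
from workcell import readout, read_camera, camera_params, bot
import cv2
print(readout.read_state())
for n in("side","top"):
    print(n,camera_params(n)); cv2.imwrite(f"pics/{n}0.png",read_camera(n)[:,:,::-1])
E
```

```text
pics
{'time': 0.0, 'q': array([ 1.06508373e+00,  2.64792998e-01,  1.60539769e+00,  9.37661631e-06,
        1.27370429e+00, -3.69189615e-02]), 'joint_vel': array([ 0.00183039, -0.00015943, -0.00163281,  0.00063441,  0.00102249,
        0.00081914]), 'joint_torque': array([-2.73776368e-04, -5.15145671e+01, -3.67304850e+01, -1.54077525e-04,
        1.33256221e-02,  1.84319717e-06]), 'tool_pos': array([0.30462098, 0.60151921, 0.22992239]), 'tcp_rot': array([-0.72951327, -3.05507315,  0.00347972]), 'wrist_force': array([ 0.02408323, -0.36818937,  0.24231363]), 'torque': array([-0.02084766,  0.01689637,  0.00238426]), 'width': 0.9980421776146451}
side {'fovy': 54.39001947001481, 'cx': 274.839173239445, 'cy': 208.81502315894258, 'rvec': array([ 1.95049925, -0.80454976,  0.44497115]), 'tvec': array([-0.42710269,  0.2935639 ,  0.59196109])}
top {'fovy': 48.00521364482481, 'cx': 279.7789757322397, 'cy': 199.34987236961845, 'rvec': array([ 2.06649575, -2.15322296,  0.22563624]), 'tvec': array([0.02567882, 0.57027547, 1.13284558])}
```

View pics/side0.png

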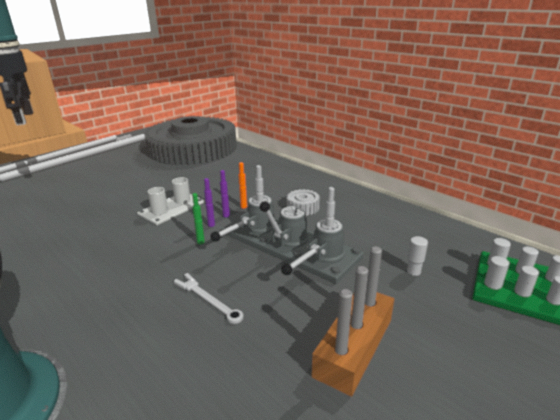

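View pics/top0.png

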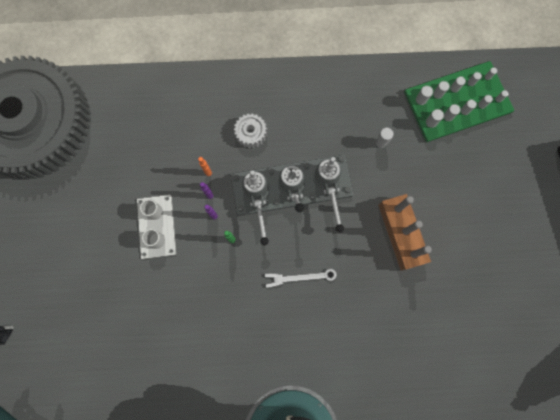

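```bash
cat > h.py <<'E'
import numpy as np, cv2
from scipy.spatial.transform import Rotation as R
from workcell import readout, read_camera, camera_params, bot
def cam(n):
    p=camera_params(n); f=210/np.tan(np.radians(p['fovy']/2))
    K=np.array([[f,0,p['cx']],[0,f,p['cy']],[0,0,1]]); return K,R.from_rotvec(p['rvec']).as_matrix(),np.array(p['tvec'])
def proj(n,X):
    K,Rm,t=cam(n); X=np.atleast_2d(X); c=(X@Rm.T+t)@K.T; return c[:,:2]/c[:,2:]
def plane(n,uv,z):
    K,Rm,t=cam(n); o=-Rm.T@t; uv=np.atleast_2d(uv)
    d=np.c_[uv,np.ones(len(uv))]@np.linalg.inv(K).T@Rm; return o+d*((z-o[2])/d[:,2])[:,None]
def tri(a,b): # a in side, b in top
    P=[]
    for n in("side","top"):
        K,Rm,t=cam(n);P.append(K@np.c_[Rm,t])
    X=cv2.triangulatePoints(P[0],P[1],np.array(a,float).reshape(2,1),np.array(b,float).reshape(2,1));X=(X[:3]/X[3]).ravel()
    return X,proj("side",X)[0]-a,proj("top",X)[0]-b
def crop(src,x0,y0,x1,y1,s,out):
    im=cv2.imread(src)[y0:y1,x0:x1]; cv2.imwrite(out,cv2.resize(im,None,fx=s,fy=s,interpolation=cv2.INTER_CUBIC))
E
python3 - <<'E'
from h import *
for n in("side","top"):
    K,Rm,t=cam(n); print(n,-Rm.T@t)
crop("pics/top0.png",225,140,365,260,5,"pics/t1.png")
crop("pics/top0.png",130,140,250,260,5,"pics/t2.png")
crop("pics/top0.png",370,180,440,280,6,"pics/t3.png")
crop("pics/side0.png",130,150,290,260,5,"pics/s1.png")
crop("pics/side0.png",250,170,410,400,2.6,"pics/s2.png")
E
```

```text
side [ 0.05425748 -0.57397164  0.53537565]
top [0.32011648 0.00892837 1.22746011]
```

View pics/t1.png

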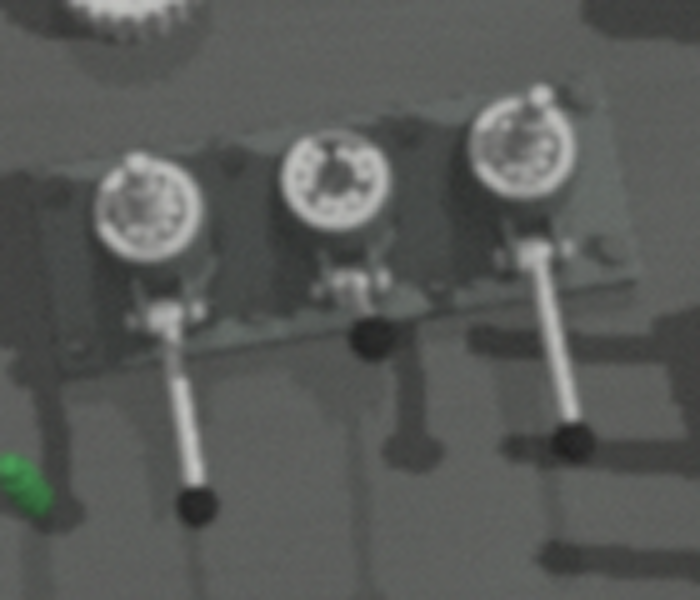

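View pics/t2.png

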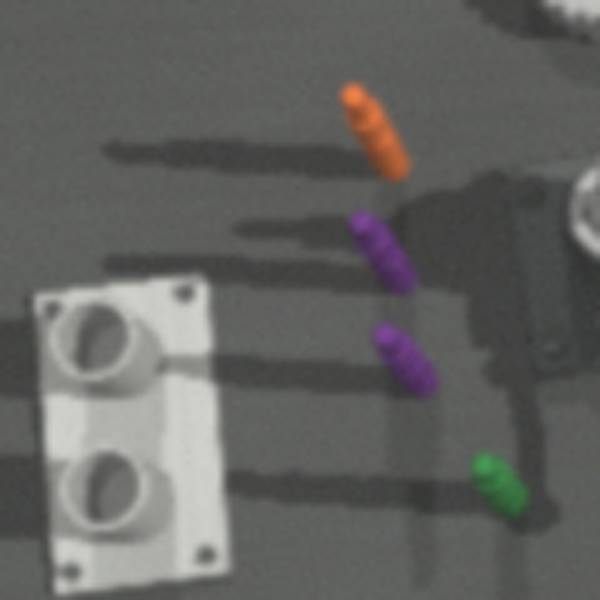

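View pics/t3.png

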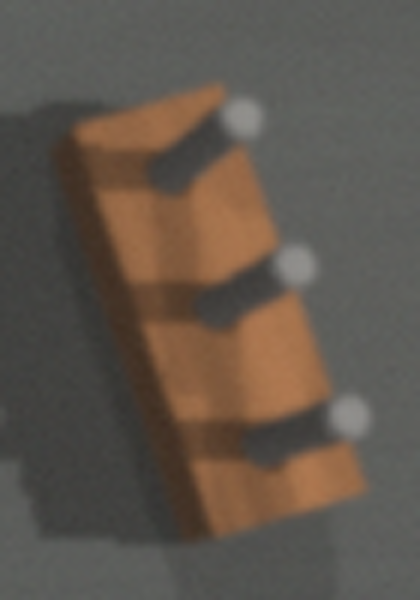

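View pics/s1.png

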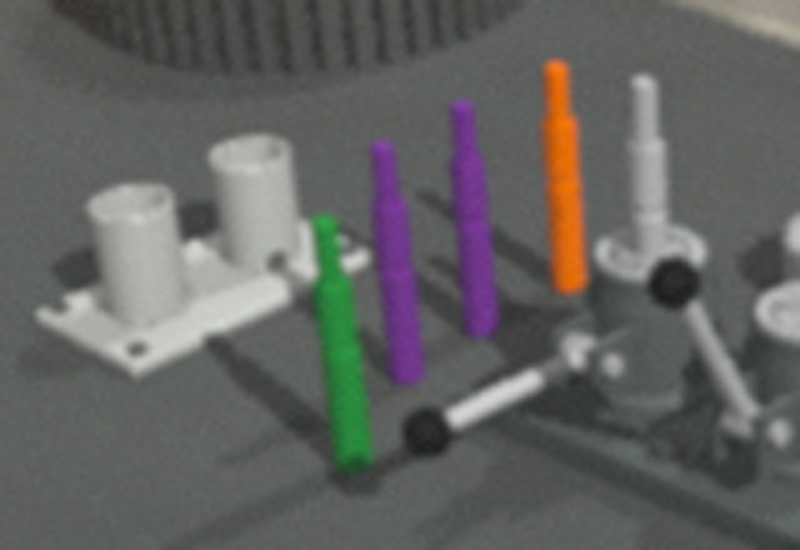

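View pics/s2.png

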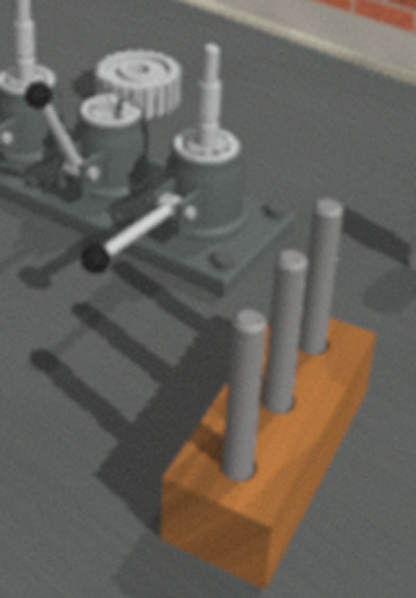

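```bash
cat > m.py <<'E'
from h import *
def c(x,y,s,x0,y0): return ((x+.5)/s-.5+x0,(y+.5)/s-.5+y0)
T1=lambda x,y:c(x,y,5,225,140); T2=lambda x,y:c(x,y,5,130,140); T3=lambda x,y:c(x,y,6,370,180)
S1=lambda x,y:c(x,y,5,130,150); S2=lambda x,y:c(x,y,2.6,250,170)
def show(l,n,uv,z): print(l,plane(n,uv,z)[0].round(4))
for l,p in zip("123",[(148,208),(335,180),(521,147)]): show("ring"+l,"top",T1(*p),.09)
for l,p in zip("13",[(136,162),(541,97)]): show("tip"+l,"top",T1(*p),.175)
for l,p in zip("13",[S1(643,80),S2(211,48)]): show("tipside"+l,"side",p,.175)
for l,p in zip("123",[S1(652,248),S2(110,108),S2(208,145)]): show("ringside"+l,"side",p,.09)
for l,a,b in zip("123",[S1(427,432),S1(674,282),S2(95,257)],[T1(197,506),T1(373,338),T1(573,441)]): print("ball",l,*[x.round(4) for x in tri(a,b)])
for l,p in zip("abc",[(242,118),(295,266),(349,416)]): show("blank"+l,"top",T3(*p),.162)
for l,p in zip("abc",[S2(329,207),S2(292,259),S2(251,319)]): show("blankside"+l,"side",p,.162)
for l,p in zip("ab",[(94,341),(103,489)]): show("cup"+l,"top",T2(*p),.07)
for l,p in zip("ab",[(251,153),(132,202)]): show("cups"+l,"side",S1(*p),.07)
for l,a,b in zip("oppg",[S1(557,66),S1(463,105),S1(384,147),S1(325,221)],[T2(352,92),T2(361,219),T2(388,332),T2(486,463)]): print("tip",l,*[x.round(4) for x in tri(a,b)])
for l,p in zip("oppg",[S1(570,288),S1(483,333),S1(407,380),S1(354,463)]): show("foot"+l,"side",p,.002)
E
python3 m.py
```

```text
ring1 [0.6133 0.0641 0.09  ]
ring2 [ 0.6238 -0.0295  0.09  ]
ring3 [ 0.637  -0.1233  0.09  ]
tip1 [0.6136 0.0649 0.175 ]
tip3 [ 0.637  -0.1242  0.175 ]
tipside1 [0.612  0.0658 0.175 ]
tipside3 [ 0.6345 -0.124   0.175 ]
ringside1 [0.6124 0.0651 0.09  ]
ringside2 [ 0.6228 -0.0287  0.09  ]
ringside3 [ 0.6335 -0.1267  0.09  ]
ball 1 [0.4659 0.046  0.0647] [ 0.5742 -0.1289] [-0.1783  0.3386]
ball 2 [ 0.5315 -0.0415  0.1446] [ 0.5022 -0.1274] [-0.1802  0.278 ]
ball 3 [ 0.4907 -0.1419  0.0654] [ 0.6103 -0.1568] [-0.1962  0.2968]
blanka [ 0.5369 -0.2974  0.162 ]
blankb [ 0.4786 -0.3119  0.162 ]
blankc [ 0.4209 -0.3263  0.162 ]
blanksidea [ 0.5346 -0.2974  0.162 ]
blanksideb [ 0.4766 -0.3115  0.162 ]
blanksidec [ 0.4195 -0.3261  0.162 ]
cupa [0.5608 0.3317 0.07  ]
cupb [0.4861 0.3259 0.07  ]
cupsa [0.5618 0.3333 0.07  ]
cupsb [0.4859 0.327  0.07  ]
tip o [0.6659 0.1925 0.1294] [ 0.4605 -0.1138] [-0.199   0.3209]
tip p [0.6021 0.1885 0.1293] [ 0.5061 -0.1195] [-0.2009  0.3501]
tip p [0.5459 0.1761 0.1295] [ 0.6835 -0.1555] [-0.2496  0.4661]
tip g [0.4813 0.1306 0.1301] [ 0.692  -0.1518] [-0.2273  0.4507]
footo [0.6606 0.1892 0.002 ]
footp [0.5975 0.1849 0.002 ]
footp [0.5415 0.1753 0.002 ]
footg [0.4791 0.1323 0.002 ]
```

```bash
cat >> h.py <<'E'
FY=0.119
fx=np.array([np.cos(FY),np.sin(FY),0]); fy=np.array([-np.sin(FY),np.cos(FY),0])
C={1:np.array([.613,.0648,.09]),2:np.array([.6245,-.0296,.09]),3:np.array([.636,-.124,.09])}
def ball(i,q): h=C[i]-.048*fx; h[2]=.055; return h-.1*np.cos(q+.09)*fx+np.array([0,0,.1*np.sin(q+.09)])
def st():
    s=readout.read_state(); print("t",round(s['time'],2),"pos",s['tool_pos'].round(4),"F",s['wrist_force'].round(1),"T",s['torque'].round(2),"w",round(s['width']*85,1),"q",s['q'].round(2)); return s
def rel(pts,yaw=None):
    "rows for world TCP targets; tool x yaw target = yaw+pi, tool down"
    s=st(); Rt=R.from_rotvec(s['tcp_rot'])
    print("yaw",round(np.degrees(np.arctan2(*Rt.as_matrix()[[1,0],0])),2),"tilt",Rt.as_matrix()[:2,2].round(4))
    rv=np.zeros(3)
    if yaw is not None:
        rv=(Rt.inv()*(R.from_rotvec([0,0,yaw+np.pi])*R.from_rotvec([np.pi,0,0]))).as_rotvec()/np.pi
    for p in np.atleast_2d(pts): print((Rt.inv().apply(np.array(p)-s['tool_pos'])).round(4),rv.round(4))
E
python3 - <<'E'
from h import *
for i in(1,2,3):print(ball(i,0),ball(i,1.03))
b=ball(1,0); rel([[b[0],b[1],.20]],FY)
E
```

```text
[0.46644854 0.04727759 0.06398785] [0.52207934 0.05392908 0.14501004]
[ 0.47794854 -0.04712241  0.06398785] [ 0.53357934 -0.04047092  0.14501004]
[ 0.48944854 -0.14152241  0.06398785] [ 0.54507934 -0.13487092  0.14501004]
t 0.1 pos [0.3047 0.6016 0.2301] F [ 0.5 -0.6  0.7] T [ 0.01 -0.02  0.05] w 84.9 q [ 1.07  0.26  1.61 -0.    1.27 -0.04]
yaw 153.14 tilt [-0.001  -0.0018]
[-0.3948 -0.4214  0.0309] [-0.0006 -0.0002 -0.1871]
```

>>> {"method": "apply_moves", "body": {
  "plan": [
    [[-0.395,-0.421,0.031,-0.0006,0,-0.187,-0.2],[-0.395,-0.421,0.031,-0.0006,0,-0.187,-0.2],[-0.395,-0.421,0.031,-0.0006,0,-0.187,-0.2],[-0.395,-0.421,0.031,-0.0006,0,-0.187,-0.2],[-0.395,-0.421,0.031,-0.0006,0,-0.187,-0.2],[-0.395,-0.421,0.031,-0.0006,0,-0.187,-0.2],[-0.395,-0.421,0.031,-0.0006,0,-0.187,-0.2],[-0.395,-0.421,0.031,-0.0006,0,-0.187,-0.2]]
  ],
  "force": 40
}}

```text
time: 0.77
tool_pos: [0.3981, 0.281, 0.2129]
tcp_rot: [-0.187, 3.136, 0.002]
wrist_force: [0.6, -0.6, 0.2]
width: 0.601
```

```bash
python3 - <<'E'
from h import *
b=ball(1,0); rel([[b[0],b[1],.20],[b[0],b[1],.045]],FY)
E
```

```text
t 0.77 pos [0.3981 0.281  0.2129] F [ 0.6 -0.6  0.2] T [-0.01 -0.03  0.  ] w 51.1 q [ 0.56 -0.08  2.02  0.    1.21 -1.13]
yaw -173.17 tilt [-0.      0.0015]
[-0.04   -0.2402  0.0126] [0.0005 0.     0.0001]
[-0.04   -0.2404  0.1676] [0.0005 0.     0.0001]
```

>>> {"method": "apply_moves", "body": {
  "plan": [
    [[-0.04,-0.24,0.0126,0.0005,0,0,-0.2],[-0.04,-0.24,0.0126,0.0005,0,0,-0.2],[-0.04,-0.24,0.0126,0.0005,0,0,-0.2],[-0.04,-0.24,0.0126,0.0005,0,0,-0.2],[-0.04,-0.24,0.0126,0.0005,0,0,-0.2],[-0.04,-0.24,0.0126,0.0005,0,0,-0.2],[-0.04,-0.24,0.0426,0.0005,0,0,-0.2],[-0.04,-0.24,0.0826,0.0005,0,0,-0.2]]
  ]
}}

```text
time: 1.43
tool_pos: [0.471, 0.0474, 0.1336]
tcp_rot: [-0.178, 3.126, -0.0]
wrist_force: [0.3, 1.0, 0.4]
width: 0.6
```

```bash
python3 - <<'E'
from h import *
b=ball(1,0); rel([[b[0],b[1],.045]],FY)
E
```

```text
t 1.43 pos [0.471  0.0474 0.1336] F [0.3 1.  0.4] T [-0.02 -0.01  0.02] w 51.0 q [ 0.05 -0.04  2.13  0.    1.04 -1.64]
yaw -173.47 tilt [0.0104 0.0005]
[0.0054 0.0005 0.0885] [-0.0002  0.0033 -0.0016]
```

>>> {"method": "apply_moves", "body": {
  "plan": [
    [[0,0,0,0,0,0,-0.2],[0,0,0.02,0,0,0,-0.2],[0,0,0.04,0,0,0,-0.2],[0,0,0.05,0,0,0,-0.2],[0,0,0.05,0,0,0,-0.2],[0,0,0.05,0,0,0,-0.2],[0,0,0.05,0,0,0,-0.2],[0,0,0.05,0,0,0,-0.2]]
  ]
}}

```text
time: 2.1
tool_pos: [0.4679, 0.0499, 0.0821]
tcp_rot: [-0.187, 3.133, 0.0]
wrist_force: [-0.2, -0.0, -0.4]
width: 0.597
```

```bash
python3 - <<'E'
from h import *
b=ball(1,0); rel([[b[0],b[1],.045]],FY)
cv2.imwrite("pics/s3.png",read_camera("side")[:,:,::-1]);crop("pics/s3.png",130,100,330,270,4,"pics/s3c.png")
E
```

```text
t 2.1 pos [0.4679 0.0499 0.0821] F [-0.2 -0.  -0.4] T [-0.02 -0.01  0.03] w 50.8 q [ 0.05  0.02  2.18  0.    0.94 -1.64]
yaw -173.18 tilt [0.0032 0.0004]
[ 0.0019 -0.0024  0.0371] [0.    0.001 0.   ]
```

View pics/s3c.png

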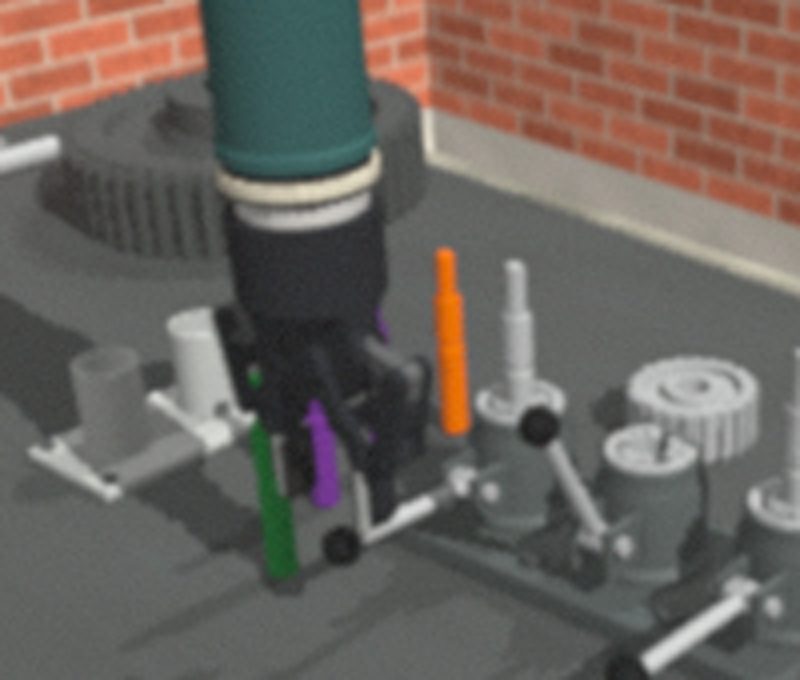

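Gripper hangs above ball1 (ball at crop 341,545), and the green pin is clear to the left. I'll descend and pinch.

>>> {"method": "apply_moves", "body": {
  "plan": [
    [[0.002,-0.0024,0.02,0,0.001,0,-0.2],[0.002,-0.0024,0.037,0,0.001,0,-0.2],[0.002,-0.0024,0.037,0,0.001,0,-0.2],[0.002,-0.0024,0.037,0,0.001,0,1],[0.002,-0.0024,0.037,0,0.001,0,1],[0.002,-0.0024,0.037,0,0.001,0,1],[0.002,-0.0024,0.037,0,0.001,0,1],[0.002,-0.0024,0.037,0,0.001,0,1]]
  ],
  "force": 40
}}

```text
time: 2.82
tool_pos: [0.466, 0.0472, 0.0448]
tcp_rot: [0.186, -3.136, -0.0]
wrist_force: [-0.5, 0.4, 6.0]
width: 0.224
```

```bash
python3 - <<'E'
from h import *
s=st();p=s['tool_pos']
rel([p+ball(1,q)-ball(1,0) for q in (.13,.27,.4,.53,.66,.79,.92,1.06)])
E
```

```text
t 2.82 pos [0.466  0.0472 0.0448] F [-0.5  0.4  6. ] T [0.1  0.23 0.01] w 19.0 q [ 0.05  0.08  2.2   0.    0.86 -1.64]
t 2.82 pos [0.466  0.0472 0.0448] F [-0.5  0.4  6. ] T [0.1  0.23 0.01] w 19.0 q [ 0.05  0.08  2.2   0.    0.86 -1.64]
yaw -173.2 tilt [-0.0004  0.0002]
[-0.002   0.     -0.0128] [0. 0. 0.]
[-0.006   0.     -0.0262] [0. 0. 0.]
[-0.0113  0.     -0.0381] [0. 0. 0.]
[-0.0182  0.     -0.0491] [0. 0. 0.]
[-0.0264  0.     -0.0592] [0. 0. 0.]
[-0.0359  0.     -0.0681] [0. 0. 0.]
[-0.0464  0.     -0.0757] [0. 0. 0.]
[-0.0587  0.     -0.0823] [0. 0. 0.]
```

>>> {"method": "apply_moves", "body": {
  "plan": [
    [[0,0,0,0,0,0,0.2],[0,0,0,0,0,0,0.2],[0,0,0.005,0,0,0,0.2],[0,0,0.005,0,0,0,1],[0,0,0.005,0,0,0,1],[0,0,0.005,0,0,0,1],[0,0,0.005,0,0,0,1],[0,0,0.005,0,0,0,1]]
  ]
}}

```text
time: 3.48
tool_pos: [0.4641, 0.047, 0.0379]
tcp_rot: [0.186, -3.132, -0.0]
wrist_force: [-1.0, 1.0, -2.6]
width: 0.234
```

```bash
python3 - <<'E'
from h import *
s=st()
E
```

```text
t 3.48 pos [0.4641 0.047  0.0379] F [-1.   1.  -2.6] T [ 0.06  0.13 -0.04] w 19.9 q [ 0.05  0.09  2.21  0.    0.85 -1.64]
```

>>> {"method": "apply_moves", "body": {
  "plan": [
    [[-0.002,0,-0.013,0,0,0,1],[-0.006,0,-0.026,0,0,0,1],[-0.011,0,-0.038,0,0,0,1],[-0.018,0,-0.049,0,0,0,1],[-0.026,0,-0.059,0,0,0,1],[-0.036,0,-0.068,0,0,0,1],[-0.046,0,-0.076,0,0,0,1],[-0.059,0,-0.083,0,0,0,1]]
  ]
}}

```text
time: 4.15
tool_pos: [0.5225, 0.0545, 0.1213]
tcp_rot: [0.186, -3.13, -0.001]
wrist_force: [-4.8, 2.7, -3.0]
width: 0.231
```

```bash
python3 - <<'E'
from h import *
s=st()
cv2.imwrite("pics/s4.png",read_camera("side")[:,:,::-1]);crop("pics/s4.png",130,100,330,270,4,"pics/s4c.png")
E
```

```text
t 4.15 pos [0.5225 0.0545 0.1213] F [-4.8  2.7 -3. ] T [0.26 0.81 0.01] w 19.6 q [ 0.06  0.08  2.03  0.    1.04 -1.63]
```

View pics/s4c.png

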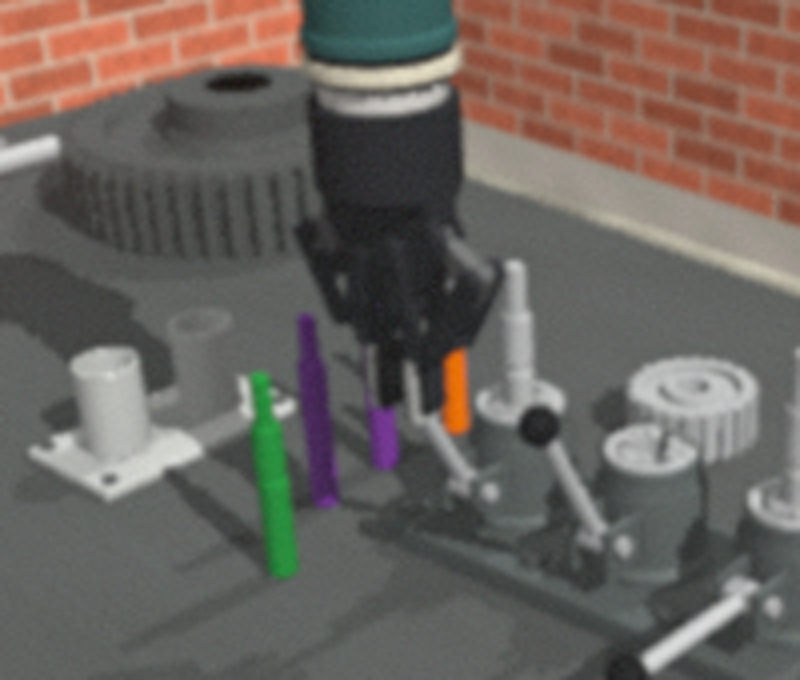

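>>> {"method": "apply_moves", "body": {
  "plan": [
    [[0,0,0,0,0,0,-0.2],[0,0,0,0,0,0,-0.2],[0,0,0,0,0,0,-0.2],[0,0,-0.03,0,0,0,-0.2],[0,0,-0.07,0,0,0,-0.2],[0,0,-0.085,0,0,0,-0.2],[-0.03,0,-0.085,0,0,0,-0.2],[-0.06,0,-0.085,0,0,0,-0.2]]
  ]
}}

```text
time: 4.87
tool_pos: [0.5844, 0.0609, 0.2089]
tcp_rot: [-0.186, 3.134, -0.001]
wrist_force: [0.5, 0.7, 0.7]
width: 0.596
```

```bash
python3 - <<'E'
from h import *
rel([[*C[1][:2],.205],[*C[1][:2],.111]],FY)
E
```

```text
t 4.87 pos [0.5844 0.0609 0.2089] F [0.5 0.7 0.7] T [ 0.   -0.02  0.02] w 50.7 q [ 0.06  0.11  1.82 -0.    1.2  -1.63]
yaw -173.22 tilt [ 0.0021 -0.0003]
[-0.0288  0.0005  0.004 ] [-0.0002  0.0007 -0.0002]
[-0.0287  0.0006  0.098 ] [-0.0002  0.0007 -0.0002]
```

>>> {"method": "apply_moves", "body": {
  "plan": [
    [[-0.029,0.0005,0,0,0.0007,0,-0.2],[-0.029,0.0005,0,0,0.0007,0,-0.2],[-0.029,0.0005,0,0,0.0007,0,-0.2],[-0.029,0.0005,0.03,0,0.0007,0,-0.2],[-0.029,0.0005,0.06,0,0.0007,0,-0.2],[-0.029,0.0005,0.09,0,0.0007,0,-0.2],[-0.029,0.0005,0.098,0,0.0007,0,-0.2],[-0.029,0.0005,0.098,0,0.0007,0,-0.2]]
  ]
}}

```text
time: 5.53
tool_pos: [0.6081, 0.0647, 0.1048]
tcp_rot: [0.185, -3.124, 0.0]
wrist_force: [-0.3, -0.2, 0.3]
width: 0.603
```

```bash
python3 - <<'E'
from h import *
rel([[*C[1][:2],.111]],FY)
cv2.imwrite("pics/s5.png",read_camera("side")[:,:,::-1]);crop("pics/s5.png",130,100,330,270,4,"pics/s5c.png")
E
```

```text
t 5.53 pos [0.6081 0.0647 0.1048] F [-0.3 -0.2  0.3] T [-0.01  0.01 -0.01] w 51.2 q [ 0.07  0.26  1.85 -0.    1.04 -1.62]
yaw -173.2 tilt [-0.0121 -0.001 ]
[-0.0048 -0.0004 -0.0063] [ 0.0001 -0.0038 -0.0001]
```

View pics/s5c.png

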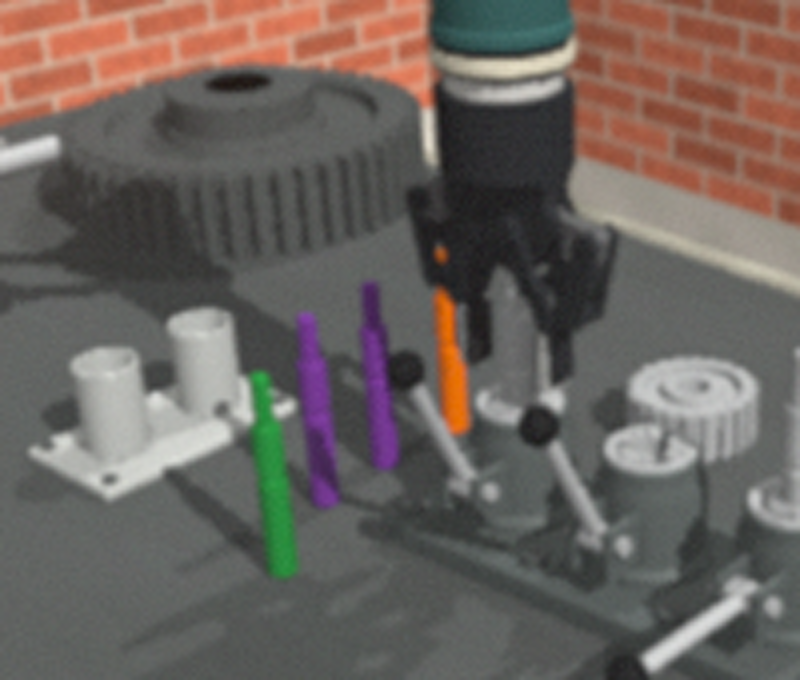

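>>> {"method": "apply_moves", "body": {
  "plan": [
    [[0,0,0,0,0,0,-0.2],[0,0,0,0,0,0,-0.2],[0,0,0,0,0,0,-0.2],[0,0,0,0,0,0,-0.2],[0,0,0,0,0,0,-0.2],[0,0,0,0,0,0,-0.2],[0,0,0,0,0,0,-0.2],[0,0,0,0,0,0,-0.2]]
  ]
}}

```text
time: 6.25
tool_pos: [0.612, 0.0651, 0.108]
tcp_rot: [0.186, -3.131, 0.0]
wrist_force: [-0.3, 0.2, -0.0]
width: 0.606
```

```bash
python3 - <<'E'
from h import *
rel([[*C[1][:2],.111]],FY)
E
```

```text
t 6.25 pos [0.612  0.0651 0.108 ] F [-0.3  0.2 -0. ] T [-0.01  0.01  0.  ] w 51.5 q [ 0.07  0.26  1.85 -0.    1.04 -1.62]
yaw -173.2 tilt [-0.0048 -0.0003]
[-0.001  -0.0004 -0.003 ] [ 0.0001 -0.0015 -0.0001]
```

>>> {"method": "apply_moves", "body": {
  "plan": [
    [[0,0,0,0,0,0,1],[0,0,0,0,0,0,1],[0,0,0,0,0,0,1],[0,0,0,0,0,0,1],[0,0,0,0,0,0,1],[0,0,0,0,0,0,1],[0,0,0,0,0,0,1],[0,0,0,0,0,0,1]]
  ],
  "force": 40
}}

```text
time: 6.92
tool_pos: [0.6119, 0.0653, 0.108]
tcp_rot: [0.186, -3.131, -0.0]
wrist_force: [-0.9, 1.9, 0.5]
width: 0.196
```

```bash
python3 - <<'E'
from h import *
rel([[*C[1][:2],.111]],FY)
E
```

```text
t 6.92 pos [0.6119 0.0653 0.108 ] F [-0.9  1.9  0.5] T [0.33 0.07 0.01] w 16.7 q [ 0.07  0.26  1.85  0.    1.04 -1.62]
yaw -173.2 tilt [-0.0049 -0.0001]
[-0.001  -0.0006 -0.003 ] [ 0.0002 -0.0015 -0.0001]
```

>>> {"method": "apply_moves", "body": {
  "plan": [
    [[0,0,-0.01,0,0,0,1],[0,0,-0.03,0,0,0,1],[0,0,-0.05,0,0,0,1],[0,0,-0.075,0,0,0,1],[0,0,-0.1,0,0,0,1],[0,0,-0.125,0,0,0,1],[0,0,-0.14,0,0,0,1],[0,0,-0.14,0,0,0,1]]
  ]
}}

```text
time: 7.58
tool_pos: [0.6152, 0.0649, 0.2536]
tcp_rot: [-0.186, 3.132, -0.001]
wrist_force: [1.6, 0.2, -0.8]
width: 0.202
```

```bash
python3 - <<'E'
from h import *
st()
cv2.imwrite("pics/s6.png",read_camera("side")[:,:,::-1]);cv2.imwrite("pics/t6.png",read_camera("top")[:,:,::-1])
crop("pics/s6.png",130,80,330,260,4,"pics/s6c.png")
crop("pics/t6.png",130,140,280,260,5,"pics/t6c.png")
E
```

```text
t 7.58 pos [0.6152 0.0649 0.2536] F [ 1.6  0.2 -0.8] T [ 0.05  0.   -0.06] w 17.2 q [ 0.07  0.14  1.71 -0.    1.29 -1.62]
```

View pics/s6c.png

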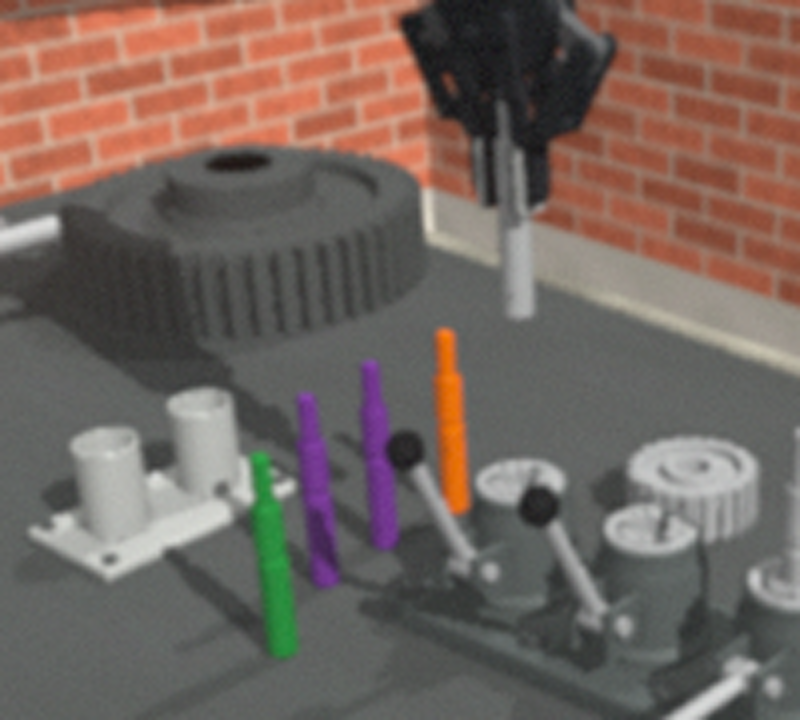

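View pics/t6c.png

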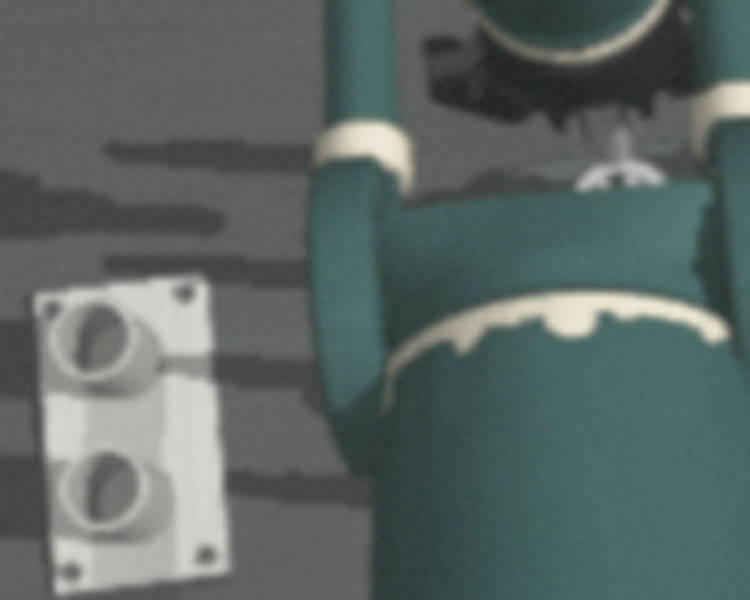

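```bash
python3 - <<'E'
from h import *
rel([[.561,.3325,.25],[.561,.3325,.15],[.561,.3325,.078]],FY)
E
```

```text
t 7.68 pos [0.6128 0.0649 0.2486] F [-1.2  0.3 -3.1] T [ 0.01  0.07 -0.01] w 16.7 q [ 0.07  0.15  1.71 -0.    1.29 -1.62]
yaw -173.2 tilt [-0.0036 -0.0007]
[ 0.0198  0.2719 -0.0014] [-0.0001 -0.0011 -0.0001]
[0.0194 0.2719 0.0986] [-0.0001 -0.0011 -0.0001]
[0.0191 0.2719 0.1706] [-0.0001 -0.0011 -0.0001]
```

>>> {"method": "apply_moves", "body": {
  "plan": [
    [[0.0198,0.272,-0.0014,0,-0.001,0,1],[0.0198,0.272,-0.0014,0,-0.001,0,1],[0.0198,0.272,-0.0014,0,-0.001,0,1],[0.0198,0.272,-0.0014,0,-0.001,0,1],[0.0198,0.272,-0.0014,0,-0.001,0,1],[0.0198,0.272,-0.0014,0,-0.001,0,1],[0.0198,0.272,-0.0014,0,-0.001,0,1],[0.0198,0.272,0.02,0,-0.001,0,1]]
  ]
}}

```text
time: 8.35
tool_pos: [0.5605, 0.339, 0.2303]
tcp_rot: [-0.194, 3.133, 0.007]
wrist_force: [0.6, 1.0, -1.2]
width: 0.197
```

>>> {"method": "apply_moves", "body": {
  "plan": [
    [[0,0,0.03,0,0,0,1],[0,0,0.05,0,0,0,1],[0,0,0.07,0,0,0,1],[0,0,0.07,0,0,0,1],[0,0,0.07,0,0,0,1],[0,0,0.07,0,0,0,1],[0,0,0.07,0,0,0,1],[0,0,0.07,0,0,0,1]]
  ]
}}

```text
time: 9.02
tool_pos: [0.5617, 0.3333, 0.1602]
tcp_rot: [-0.186, 3.135, 0.002]
wrist_force: [-0.3, 0.1, -2.9]
width: 0.198
```

```bash
python3 - <<'E'
from h import *
rel([[.561,.3325,.078]],FY)
cv2.imwrite("pics/s7.png",read_camera("side")[:,:,::-1]);cv2.imwrite("pics/t7.png",read_camera("top")[:,:,::-1])
crop("pics/s7.png",130,80,330,260,4,"pics/s7c.png")
crop("pics/t7.png",130,140,280,260,5,"pics/t7c.png")
E
```

```text
t 9.02 pos [0.5617 0.3333 0.1602] F [-0.3  0.1 -2.9] T [-0.02  0.05  0.02] w 16.8 q [ 0.5   0.27  1.73  0.    1.14 -1.19]
yaw -173.21 tilt [0.0012 0.0015]
[ 0.0009 -0.0008  0.0822] [ 0.0004  0.0004 -0.0002]
```

View pics/s7c.png

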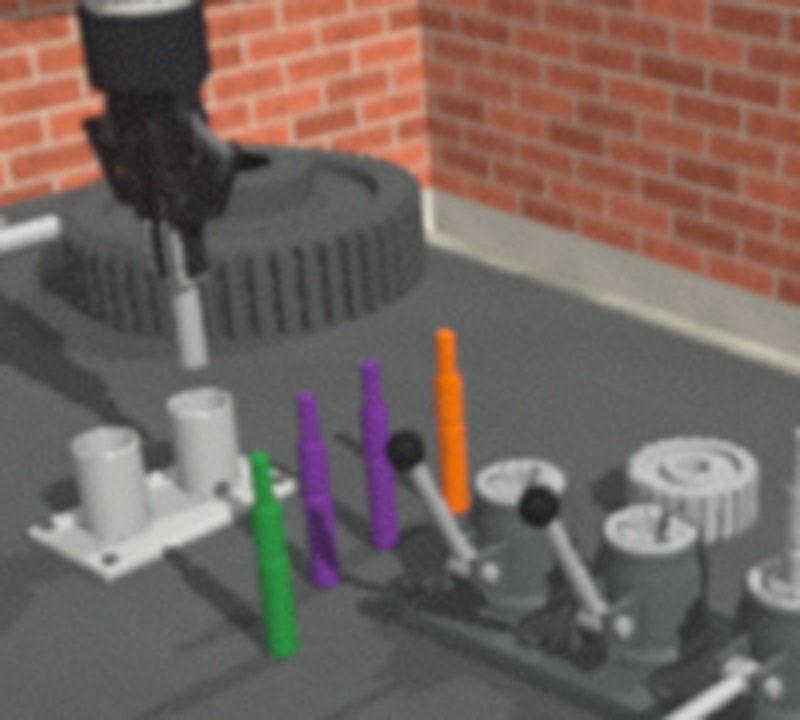

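View pics/t7c.png

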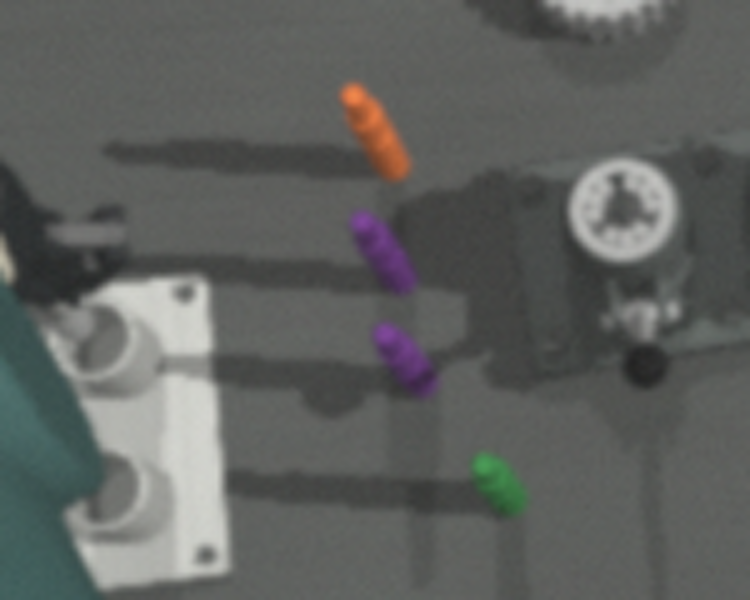

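>>> {"method": "apply_moves", "body": {
  "plan": [
    [[0.0009,-0.0008,0.02,0,0,0,1],[0.0009,-0.0008,0.04,0,0,0,1],[0.0009,-0.0008,0.06,0,0,0,1],[0.0009,-0.0008,0.075,0,0,0,1],[0.0009,-0.0008,0.082,0,0,0,1],[0.0009,-0.0008,0.082,0,0,0,1],[0.0009,-0.0008,0.082,0,0,0,1],[0.0009,-0.0008,0.082,0,0,0,1]]
  ]
}}

```text
time: 9.78
tool_pos: [0.5606, 0.3324, 0.0776]
tcp_rot: [-0.186, 3.136, 0.002]
wrist_force: [-0.1, -0.8, -1.2]
width: 0.196
```

```bash
python3 - <<'E'
from h import *
rel([[.561,.3325,.075]],FY)
E
```

```text
t 9.78 pos [0.5606 0.3324 0.0776] F [-0.1 -0.8 -1.2] T [0.02 0.03 0.01] w 16.6 q [ 0.5   0.35  1.79  0.    1.   -1.19]
yaw -173.2 tilt [0.0003 0.001 ]
[-0.0004 -0.      0.0026] [ 0.0003  0.0001 -0.0001]
```

>>> {"method": "apply_moves", "body": {
  "plan": [
    [[0,0,0.002,0,0,0,1],[0,0,0.003,0,0,0,1],[0,0,0.003,0,0,0,0.4],[0,0,0.003,0,0,0,-0.2],[0,0,0.003,0,0,0,-0.2],[0,0,0.003,0,0,0,-0.2],[0,0,-0.03,0,0,0,-0.2],[0,0,-0.07,0,0,0,-0.2]]
  ]
}}

```text
time: 10.45
tool_pos: [0.5565, 0.3302, 0.1422]
tcp_rot: [0.186, -3.126, 0.006]
wrist_force: [-0.2, 0.4, 0.5]
width: 0.603
```

>>> {"method": "apply_moves", "body": {
  "plan": [
    [[0,0,-0.04,0,0,0,-0.2],[0,0,-0.08,0,0,0,-0.2],[0,-0.04,-0.09,0,0,0,-0.2],[0,-0.08,-0.09,0,0,0,-0.2],[0,-0.12,-0.09,0,0,0,-0.2],[0,-0.16,-0.09,0,0,0,-0.2],[0.02,-0.2,-0.09,0,0,0,-0.2],[0.04,-0.235,-0.09,0,0,0,-0.2]]
  ]
}}

```text
time: 11.12
tool_pos: [0.549, 0.0935, 0.2365]
tcp_rot: [0.186, -3.136, 0.0]
wrist_force: [0.3, 0.0, 0.4]
width: 0.602
```

```bash
python3 - <<'E'
from h import *
b=ball(3,0); rel([[b[0],b[1],.22],[b[0],b[1],.11]],FY)
cv2.imwrite("pics/s8.png",read_camera("side")[:,:,::-1]);cv2.imwrite("pics/t8.png",read_camera("top")[:,:,::-1])
crop("pics/s8.png",130,80,330,260,4,"pics/s8c.png")
crop("pics/t8.png",130,140,280,260,5,"pics/t8c.png")
E
```

```text
t 11.12 pos [0.549  0.0935 0.2365] F [0.3 0.  0.4] T [ 0.02 -0.03 -0.  ] w 51.2 q [ 0.12  0.04  1.85 -0.    1.25 -1.57]
yaw -173.21 tilt [-0.0005 -0.0002]
[ 0.0869 -0.2263  0.0166] [-0.     -0.0002 -0.0002]
[ 0.0868 -0.2263  0.1266] [-0.     -0.0002 -0.0002]
```

View pics/s8c.png

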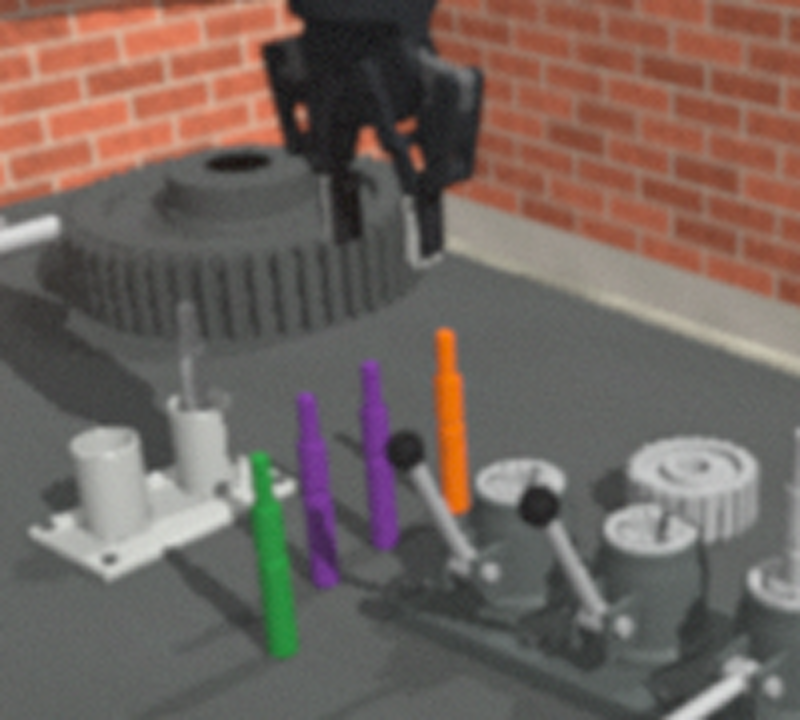

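View pics/t8c.png

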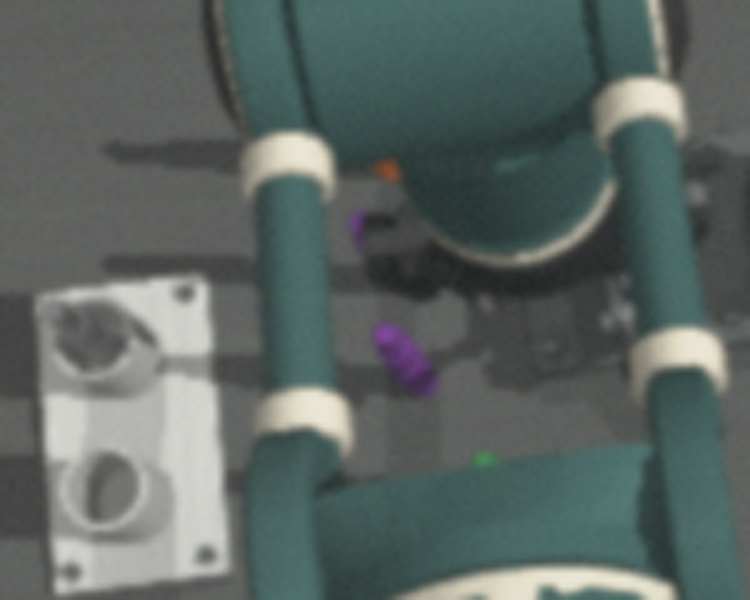

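Pin 1 stands upright in cup2 (spigot at crop 186,320). Lever 3 is next.

>>> {"method": "apply_moves", "body": {
  "plan": [
    [[0.087,-0.2263,0.0166,0,0,0,-0.2],[0.087,-0.2263,0.0166,0,0,0,-0.2],[0.087,-0.2263,0.0166,0,0,0,-0.2],[0.087,-0.2263,0.0166,0,0,0,-0.2],[0.087,-0.2263,0.0166,0,0,0,-0.2],[0.087,-0.2263,0.0166,0,0,0,-0.2],[0.087,-0.2263,0.056,0,0,0,-0.2],[0.087,-0.2263,0.096,0,0,0,-0.2]]
  ]
}}

```text
time: 11.88
tool_pos: [0.4922, -0.1425, 0.1432]
tcp_rot: [-0.18, 3.129, -0.005]
wrist_force: [-0.2, 0.2, -0.6]
width: 0.601
```

>>> {"method": "apply_moves", "body": {
  "plan": [
    [[0,0,0.02,0,0,0,-0.2],[0,0,0.03,0,0,0,-0.2],[0,0,0.04,0,0,0,-0.2],[0,0,0.04,0,0,0,-0.2],[0,0,0.04,0,0,0,-0.2],[0,0,0.04,0,0,0,-0.2],[0,0,0.04,0,0,0,-0.2],[0,0,0.04,0,0,0,-0.2]]
  ]
}}

```text
time: 12.55
tool_pos: [0.4901, -0.1398, 0.1019]
tcp_rot: [-0.187, 3.135, -0.002]
wrist_force: [0.8, 0.4, 0.1]
width: 0.6
```

```bash
python3 - <<'E'
from h import *
b=ball(3,0); rel([[b[0],b[1],.042]],FY)
E
```

```text
t 12.55 pos [ 0.4901 -0.1398  0.1019] F [0.8 0.4 0.1] T [-0.03  0.03  0.04] w 51.0 q [-0.33  0.07  2.08 -0.    0.99 -2.02]
yaw -173.19 tilt [ 0.0011 -0.0009]
[ 0.0009 -0.0016  0.0599] [-0.0003  0.0003 -0.    ]
```

>>> {"method": "apply_moves", "body": {
  "plan": [
    [[0.001,-0.0016,0.03,0,0,0,-0.2],[0.001,-0.0016,0.05,0,0,0,-0.2],[0.001,-0.0016,0.06,0,0,0,-0.2],[0.001,-0.0016,0.06,0,0,0,-0.2],[0.001,-0.0016,0.06,0,0,0,1],[0.001,-0.0016,0.06,0,0,0,1],[0.001,-0.0016,0.06,0,0,0,1],[0.001,-0.0016,0.06,0,0,0,1]]
  ]
}}

```text
time: 13.22
tool_pos: [0.4892, -0.1414, 0.0419]
tcp_rot: [-0.186, 3.135, -0.001]
wrist_force: [-1.0, 0.9, 4.6]
width: 0.225
```

```bash
python3 - <<'E'
from h import *
b=ball(3,0); rel([[b[0],b[1],.042]],FY)
E
```

```text
t 13.22 pos [ 0.4892 -0.1414  0.0419] F [-1.   0.9  4.6] T [0.35 0.08 0.03] w 19.1 q [-0.33  0.15  2.12 -0.    0.86 -2.02]
yaw -173.21 tilt [ 0.0009 -0.0004]
[-0.0002 -0.0001 -0.0001] [-0.0001  0.0003 -0.0002]
```

>>> {"method": "apply_moves", "body": {
  "plan": [
    [[0,0,0,0,0,0,0.2],[0,0,0,0,0,0,0.2],[0,0,0.004,0,0,0,0.2],[0,0,0.004,0,0,0,1],[0,0,0.004,0,0,0,1],[0,0,0.004,0,0,0,1],[0,0,0.004,0,0,0,1],[0,0,0.004,0,0,0,1]]
  ]
}}

```text
time: 13.88
tool_pos: [0.4875, -0.1415, 0.0359]
tcp_rot: [0.186, -3.134, 0.0]
wrist_force: [-0.7, -2.5, -2.6]
width: 0.23
```

>>> {"method": "apply_moves", "body": {
  "plan": [
    [[-0.002,0,-0.013,0,0,0,1],[-0.006,0,-0.026,0,0,0,1],[-0.011,0,-0.038,0,0,0,1],[-0.018,0,-0.049,0,0,0,1],[-0.026,0,-0.059,0,0,0,1],[-0.036,0,-0.068,0,0,0,1],[-0.046,0,-0.076,0,0,0,1],[-0.059,0,-0.083,0,0,0,1]]
  ]
}}

```text
time: 14.55
tool_pos: [0.5444, -0.1341, 0.1188]
tcp_rot: [0.186, -3.129, -0.001]
wrist_force: [-4.6, -2.5, -2.1]
width: 0.233
```

>>> {"method": "apply_moves", "body": {
  "plan": [
    [[0,0,0,0,0,0,-0.2],[0,0,0,0,0,0,-0.2],[0,0,0,0,0,0,-0.2],[0,0,-0.03,0,0,0,-0.2],[0,0,-0.07,0,0,0,-0.2],[0,0,-0.085,0,0,0,-0.2],[-0.03,0,-0.085,0,0,0,-0.2],[-0.06,0,-0.085,0,0,0,-0.2]]
  ]
}}

```text
time: 15.22
tool_pos: [0.607, -0.1275, 0.2067]
tcp_rot: [-0.184, 3.134, -0.001]
wrist_force: [0.0, -0.1, -0.4]
width: 0.598
```

```bash
python3 - <<'E'
from h import *
rel([[*C[3][:2],.205],[*C[3][:2],.111]],FY)
cv2.imwrite("pics/s9.png",read_camera("side")[:,:,::-1])
crop("pics/s9.png",230,80,430,260,4,"pics/s9c.png")
E
```

```text
t 15.22 pos [ 0.607  -0.1275  0.2067] F [ 0.  -0.1 -0.4] T [-0.01 -0.02  0.05] w 50.8 q [-0.25  0.18  1.76 -0.    1.21 -1.94]
yaw -173.27 tilt [ 0.0023 -0.0008]
[-0.0292  0.0001  0.0017] [-0.0003  0.0007 -0.0005]
[-0.029   0.0002  0.0957] [-0.0003  0.0007 -0.0005]
```

View pics/s9c.png

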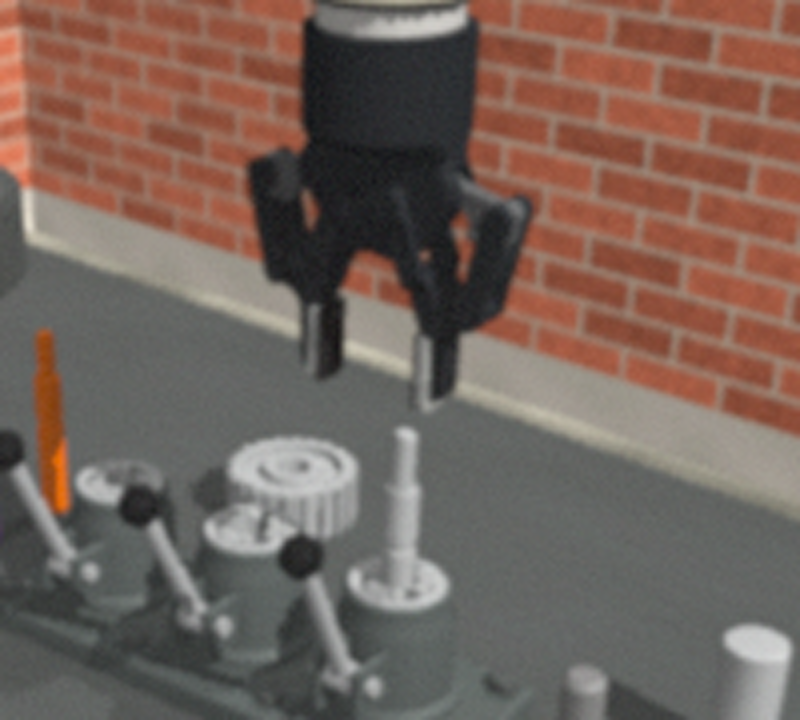

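Lever 3 is up, parallel to levers 1 and 2 (ball at crop 300,555). Now to grasp pin 2.

>>> {"method": "apply_moves", "body": {
  "plan": [
    [[-0.029,0,0,0,0.0007,0,-0.2],[-0.029,0,0,0,0.0007,0,-0.2],[-0.029,0,0.0,0,0.0007,0,-0.2],[-0.029,0,0.03,0,0.0007,0,-0.2],[-0.029,0,0.06,0,0.0007,0,-0.2],[-0.029,0,0.085,0,0.0007,0,-0.2],[-0.029,0,0.096,0,0.0007,0,-0.2],[-0.029,0,0.096,0,0.0007,0,-0.2]]
  ]
}}

```text
time: 15.93
tool_pos: [0.631, -0.1232, 0.1041]
tcp_rot: [0.185, -3.125, -0.003]
wrist_force: [-0.2, 0.5, 0.2]
width: 0.601
```

>>> {"method": "apply_moves", "body": {
  "plan": [
    [[0,0,0,0,0,0,-0.2],[0,0,0,0,0,0,-0.2],[0,0,0,0,0,0,-0.2],[0,0,0,0,0,0,1],[0,0,0,0,0,0,1],[0,0,0,0,0,0,1],[0,0,0,0,0,0,1],[0,0,0,0,0,0,1]]
  ],
  "force": 40
}}

```text
time: 16.6
tool_pos: [0.6357, -0.1234, 0.1093]
tcp_rot: [0.186, -3.134, -0.001]
wrist_force: [-1.3, 2.1, 5.7]
width: 0.202
```

```bash
python3 - <<'E'
from h import *
rel([[*C[3][:2],.111]],FY)
E
```

```text
t 16.6 pos [ 0.6357 -0.1234  0.1093] F [-1.3  2.1  5.7] T [ 0.54  0.19 -0.01] w 17.2 q [-0.23  0.31  1.78 -0.    1.05 -1.92]
yaw -173.2 tilt [-0.0022  0.0002]
[-0.0002 -0.0007 -0.0017] [ 0.0002 -0.0007 -0.0001]
```

>>> {"method": "apply_moves", "body": {
  "plan": [
    [[0,0,-0.01,0,0,0,1],[0,0,-0.03,0,0,0,1],[0,0,-0.05,0,0,0,1],[0,0,-0.075,0,0,0,1],[0,0,-0.1,0,0,0,1],[0,0,-0.125,0,0,0,1],[0,0,-0.145,0,0,0,1],[0,0,-0.145,0,0,0,1]]
  ]
}}

```text
time: 17.27
tool_pos: [0.638, -0.1246, 0.2588]
tcp_rot: [-0.186, 3.132, -0.005]
wrist_force: [1.6, 0.2, -1.5]
width: 0.198
```

```bash
python3 - <<'E'
from h import *
rel([[.53,.12,.25],[.486,.3268,.25],[.486,.3268,.15]],FY)
cv2.imwrite("pics/s10.png",read_camera("side")[:,:,::-1]);cv2.imwrite("pics/t10.png",read_camera("top")[:,:,::-1])
crop("pics/s10.png",130,40,330,260,3.5,"pics/s10c.png")
crop("pics/t10.png",130,140,280,260,5,"pics/t10c.png")
E
```

```text
t 17.27 pos [ 0.638  -0.1246  0.2588] F [ 1.6  0.2 -1.5] T [ 0.03 -0.09  0.04] w 16.8 q [-0.23  0.2   1.63 -0.    1.31 -1.92]
yaw -173.2 tilt [ 0.0045 -0.0028]
[0.0784 0.2557 0.0077] [-0.0011  0.0013 -0.0001]
[0.0976 0.4663 0.0069] [-0.0011  0.0013 -0.0001]
[0.098  0.4666 0.1069] [-0.0011  0.0013 -0.0001]
```

View pics/s10.png

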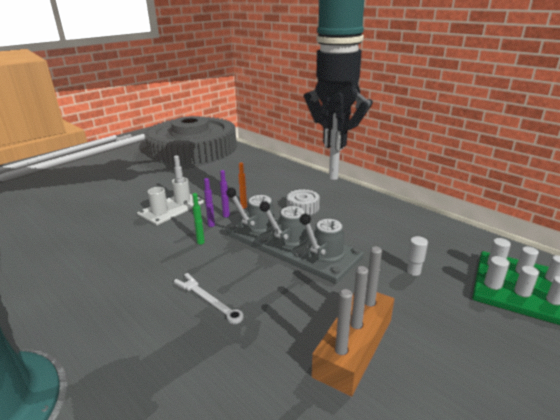

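View pics/t10c.png

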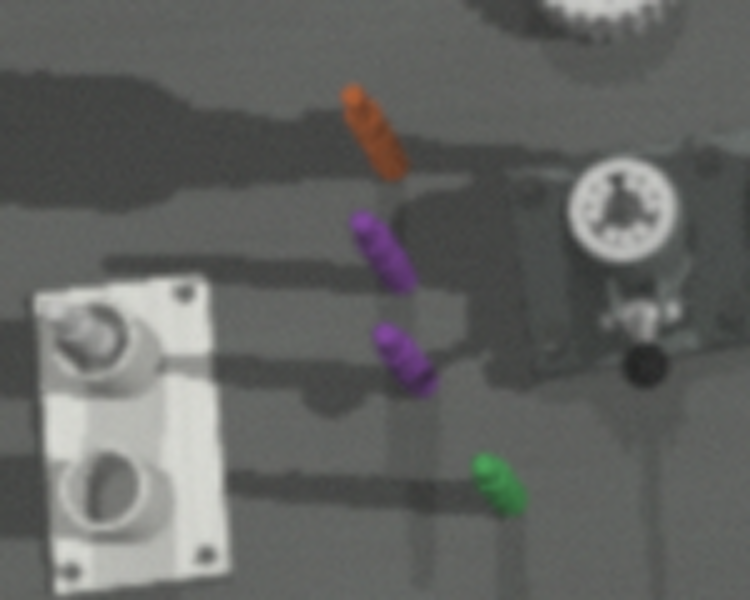

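>>> {"method": "apply_moves", "body": {
  "plan": [
    [[0.098,0.466,0.005,0,0.001,0,1],[0.098,0.466,0.005,0,0.001,0,1],[0.098,0.466,0.005,0,0.001,0,1],[0.098,0.466,0.005,0,0.001,0,1],[0.098,0.466,0.005,0,0.001,0,1],[0.098,0.466,0.005,0,0.001,0,1],[0.098,0.466,0.005,0,0.001,0,1],[0.098,0.466,0.005,0,0.001,0,1]]
  ]
}}

```text
time: 18.03
tool_pos: [0.5262, 0.193, 0.2467]
tcp_rot: [0.185, -3.124, 0.003]
wrist_force: [2.0, 0.8, -2.8]
width: 0.198
```

```bash
python3 - <<'E'
from h import *
rel([[.486,.3268,.245],[.486,.3268,.15]],FY)
E
```

```text
t 18.03 pos [0.5262 0.193  0.2467] F [ 2.   0.8 -2.8] T [ 0.03 -0.07 -0.03] w 16.8 q [ 0.31  0.05  1.83  0.    1.28 -1.38]
yaw -173.22 tilt [-0.0115 -0.0023]
[0.0241 0.1376 0.0018] [-0.0003 -0.0037 -0.0002]
[0.023  0.1377 0.0968] [-0.0003 -0.0037 -0.0002]
```

>>> {"method": "apply_moves", "body": {
  "plan": [
    [[0.024,0.1376,0.0,0,-0.002,0,1],[0.024,0.1376,0.0,0,-0.002,0,1],[0.024,0.1376,0.0,0,-0.002,0,1],[0.024,0.1376,0.0,0,-0.002,0,1],[0.024,0.1376,0.03,0,-0.002,0,1],[0.024,0.1376,0.06,0,-0.002,0,1],[0.024,0.1376,0.08,0,-0.002,0,1],[0.024,0.1376,0.08,0,-0.002,0,1]]
  ]
}}

```text
time: 18.7
tool_pos: [0.4829, 0.3225, 0.1615]
tcp_rot: [0.186, -3.122, 0.011]
wrist_force: [-1.0, -0.5, -3.0]
width: 0.199
```

>>> {"method": "apply_moves", "body": {
  "plan": [
    [[0,0,0,0,0,0,1],[0,0,0,0,0,0,1],[0,0,0,0,0,0,1],[0,0,0,0,0,0,1],[0,0,0,0,0,0,1],[0,0,0,0,0,0,1],[0,0,0,0,0,0,1],[0,0,0,0,0,0,1]]
  ]
}}

```text
time: 19.37
tool_pos: [0.4883, 0.3258, 0.1705]
tcp_rot: [0.186, -3.136, -0.001]
wrist_force: [0.1, -0.2, -2.4]
width: 0.201
```

```bash
python3 - <<'E'
from h import *
rel([[.486,.3268,.16],[.486,.3268,.077]],FY)
cv2.imwrite("pics/s11.png",read_camera("side")[:,:,::-1]);cv2.imwrite("pics/t11.png",read_camera("top")[:,:,::-1])
crop("pics/s11.png",130,80,330,260,4,"pics/s11c.png")
crop("pics/t11.png",130,140,280,260,5,"pics/t11c.png")
E
```

```text
t 19.37 pos [0.4883 0.3258 0.1705] F [ 0.1 -0.2 -2.4] T [0.06 0.   0.02] w 17.0 q [ 0.55  0.14  1.86  0.    1.13 -1.14]
yaw -173.2 tilt [-0.0002  0.0005]
[0.0021 0.0012 0.0105] [ 0.0002 -0.     -0.0001]
[0.0021 0.0012 0.0935] [ 0.0002 -0.     -0.0001]
```

View pics/s11c.png

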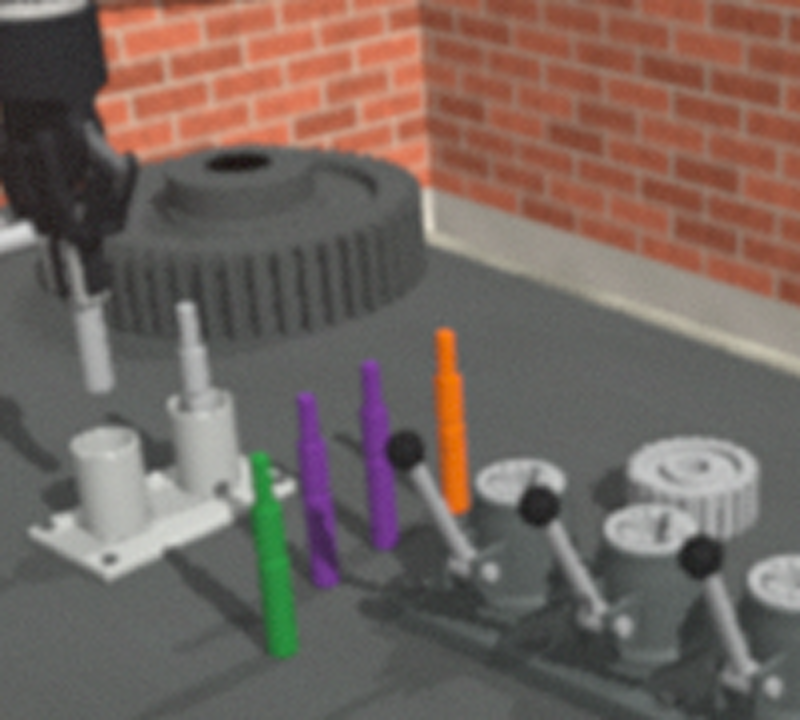

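View pics/t11c.png

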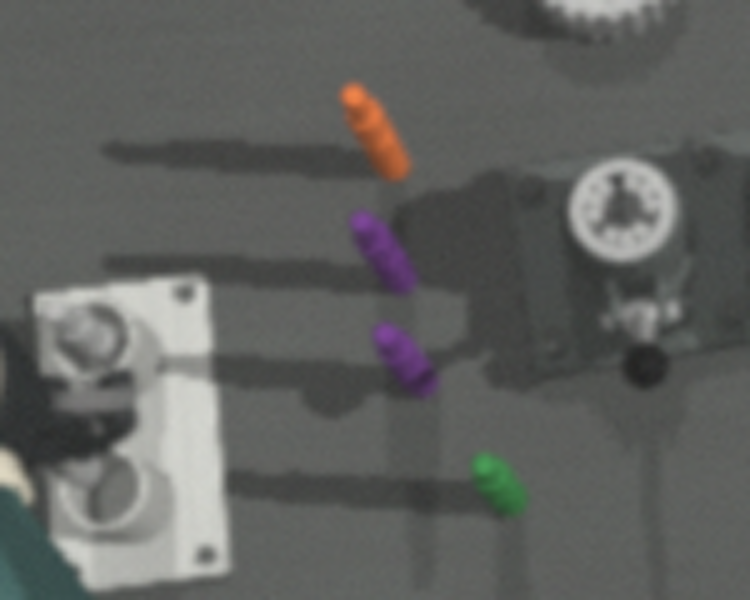

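>>> {"method": "apply_moves", "body": {
  "plan": [
    [[0.002,0.001,0.02,0,0,0,1],[0.002,0.001,0.045,0,0,0,1],[0.002,0.001,0.07,0,0,0,1],[0.002,0.001,0.085,0,0,0,1],[0.002,0.001,0.094,0,0,0,1],[0.002,0.001,0.094,0,0,0,1],[0.002,0.001,0.094,0,0,0,1],[0.002,0.001,0.094,0,0,0,1]]
  ]
}}

```text
time: 20.13
tool_pos: [0.4864, 0.3268, 0.0766]
tcp_rot: [-0.186, 3.136, 0.001]
wrist_force: [-0.3, 0.1, -1.3]
width: 0.198
```

```bash
python3 - <<'E'
from h import *
rel([[.486,.3268,.076]],FY)
E
```

```text
t 20.13 pos [0.4864 0.3268 0.0766] F [-0.3  0.1 -1.3] T [-0.01  0.01  0.02] w 16.8 q [ 0.55  0.24  1.94  0.    0.96 -1.14]
yaw -173.2 tilt [0.     0.0006]
[0.0004 0.     0.0006] [ 0.0002  0.     -0.0001]
```

>>> {"method": "apply_moves", "body": {
  "plan": [
    [[0,0,0.001,0,0,0,1],[0,0,0.001,0,0,0,0.4],[0,0,0.001,0,0,0,-0.2],[0,0,0.001,0,0,0,-0.2],[0,0,0.001,0,0,0,-0.2],[0,0,0.0,0,0,0,-0.2],[0,0,-0.03,0,0,0,-0.2],[0,0,-0.07,0,0,0,-0.2]]
  ]
}}

```text
time: 20.8
tool_pos: [0.4826, 0.3244, 0.1422]
tcp_rot: [0.186, -3.127, 0.007]
wrist_force: [0.5, 0.3, 0.2]
width: 0.6
```

>>> {"method": "apply_moves", "body": {
  "plan": [
    [[0,0,-0.04,0,0,0,-0.2],[0,0,-0.08,0,0,0,-0.2],[0,-0.04,-0.11,0,0,0.04,-0.2],[0,-0.08,-0.11,0,0,0.08,-0.2],[0,-0.12,-0.11,0,0,0.12,-0.2],[0,-0.16,-0.11,0,0,0.16,-0.2],[0,-0.2,-0.11,0,0,0.2,-0.2],[0,-0.24,-0.11,0,0,0.24,-0.2]]
  ]
}}

```text
time: 21.47
tool_pos: [0.5144, 0.0863, 0.2566]
tcp_rot: [0.984, 2.983, 0.0]
wrist_force: [-0.1, 0.3, -0.6]
width: 0.598
```

```bash
python3 - <<'E'
from h import *
rel([[.4775,-.3117,.25]],.245+np.pi)
cv2.imwrite("pics/s12.png",read_camera("side")[:,:,::-1]);cv2.imwrite("pics/t12.png",read_camera("top")[:,:,::-1])
crop("pics/s12.png",130,80,330,260,4,"pics/s12c.png")
crop("pics/t12.png",130,140,280,260,5,"pics/t12c.png")
E
```

```text
t 21.47 pos [0.5144 0.0863 0.2566] F [-0.1  0.3 -0.6] T [ 0.01 -0.04  0.  ] w 50.8 q [ 0.12 -0.04  1.9   0.    1.29 -0.82]
yaw 143.5 tilt [0.0005 0.0001]
[-0.2071 -0.3419  0.0066] [ 2.000e-04 -1.000e-04  7.192e-01]
```

View pics/s12c.png

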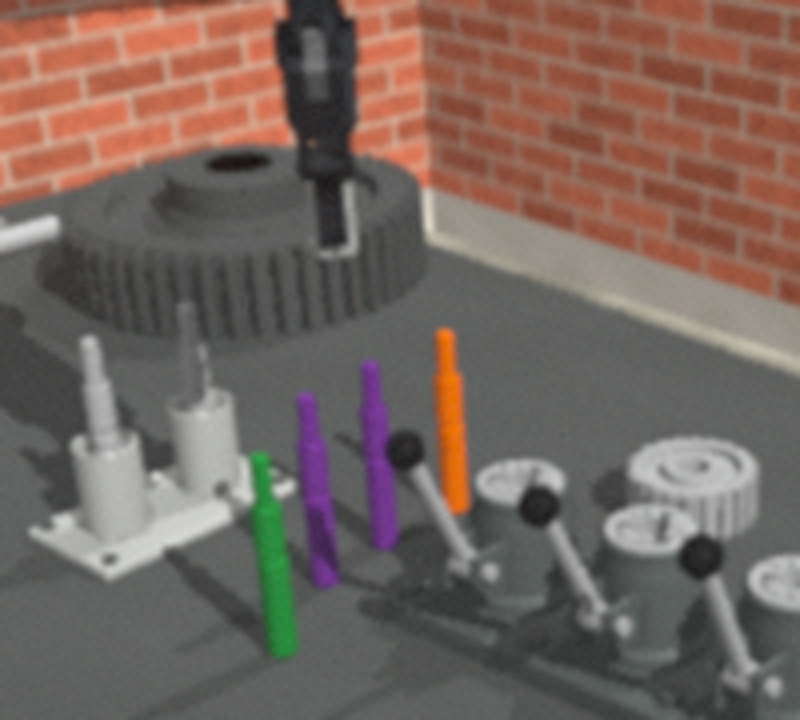

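View pics/t12c.png

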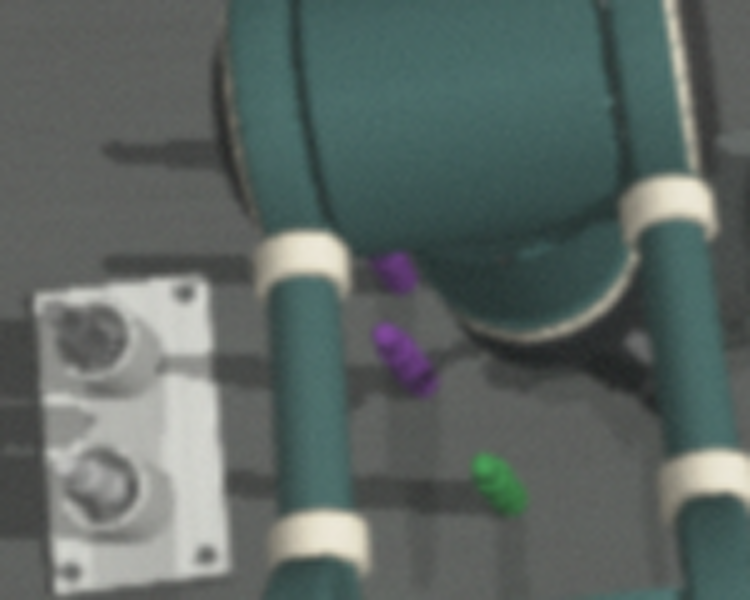

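```bash
python3 - <<'E'
from h import *
rel([[.536,-.2974,.25]],.245+np.pi)
E
```

```text
t 21.57 pos [0.515  0.0829 0.2565] F [-0.7  0.1 -0.1] T [-0.02 -0.    0.06] w 51.1 q [ 0.11 -0.04  1.9  -0.    1.29 -0.82]
yaw 143.33 tilt [ 0.0003 -0.0023]
[-0.244  -0.2925  0.0073] [3.000e-04 9.000e-04 7.183e-01]
```

>>> {"method": "apply_moves", "body": {
  "plan": [
    [[-0.03,-0.037,0.007,0,0,0.039,-0.2],[-0.06,-0.073,0.007,0,0,0.078,-0.2],[-0.09,-0.11,0.007,0,0,0.117,-0.2],[-0.12,-0.147,0.007,0,0,0.156,-0.2],[-0.15,-0.183,0.007,0,0,0.195,-0.2],[-0.18,-0.22,0.007,0,0,0.234,-0.2],[-0.21,-0.256,0.007,0,0,0.273,-0.2],[-0.244,-0.2925,0.007,0,0,0.312,-0.2]]
  ]
}}

```text
time: 22.23
tool_pos: [0.5344, -0.2453, 0.2493]
tcp_rot: [-2.271, -2.17, -0.0]
wrist_force: [0.8, 1.0, 0.1]
width: 0.602
```

```bash
python3 - <<'E'
from h import *
rel([[.536,-.2974,.23]],.245+np.pi)
E
```

```text
t 22.23 pos [ 0.5344 -0.2453  0.2493] F [0.8 1.  0.1] T [ 0.02 -0.03  0.05] w 51.1 q [-0.47  0.09  1.77  0.    1.28 -0.43]
yaw 87.4 tilt [-0.0001  0.0004]
[-0.052   0.0039  0.0192] [-1.000e-04 -1.000e-04  4.076e-01]
```

>>> {"method": "apply_moves", "body": {
  "plan": [
    [[-0.025,0.002,0.01,0,0,0.039,-0.2],[-0.045,0.003,0.01,0,0,0.078,-0.2],[-0.051,0.004,0.01,0,0,0.117,-0.2],[-0.051,0.004,0.01,0,0,0.156,-0.2],[-0.051,0.004,0.01,0,0,0.195,-0.2],[-0.051,0.004,0.01,0,0,0.234,-0.2],[-0.051,0.004,0.01,0,0,0.273,-0.2],[-0.051,0.004,0.01,0,0,0.312,-0.2]]
  ]
}}

```text
time: 22.9
tool_pos: [0.5368, -0.2944, 0.2389]
tcp_rot: [-3.025, -0.846, 0.001]
wrist_force: [-0.9, -0.3, -0.1]
width: 0.602
```

```bash
python3 - <<'E'
from h import *
rel([[.536,-.2974,.21]],.245+np.pi)
E
```

```text
t 22.9 pos [ 0.5368 -0.2944  0.2389] F [-0.9 -0.3 -0.1] T [ 0.02  0.04 -0.05] w 51.2 q [-0.54  0.14  1.73  0.    1.27  0.48]
yaw 31.25 tilt [-0.0007  0.0006]
[-0.0022  0.0022  0.0289] [-0.0003  0.0001  0.0956]
```

>>> {"method": "apply_moves", "body": {
  "plan": [
    [[-0.002,0.002,0.0,0,0,0.039,-0.2],[-0.002,0.002,0.005,0,0,0.078,-0.2],[-0.002,0.002,0.01,0,0,0.0956,-0.2],[-0.002,0.002,0.02,0,0,0.0956,-0.2],[-0.002,0.002,0.029,0,0,0.0956,-0.2],[-0.002,0.002,0.029,0,0,0.0956,-0.2],[-0.002,0.002,0.029,0,0,0.0956,-0.2],[-0.002,0.002,0.029,0,0,0.0956,-0.2]]
  ]
}}

```text
time: 23.57
tool_pos: [0.5357, -0.2977, 0.2098]
tcp_rot: [-3.116, -0.393, 0.002]
wrist_force: [-0.6, -1.0, -0.0]
width: 0.6
```

```bash
python3 - <<'E'
from h import *
rel([[.536,-.2974,.111]],.245+np.pi)
cv2.imwrite("pics/s13.png",read_camera("side")[:,:,::-1])
E
```

```text
t 23.57 pos [ 0.5357 -0.2977  0.2098] F [-0.6 -1.  -0. ] T [0.02 0.01 0.01] w 51.0 q [-0.55  0.16  1.77 -0.    1.21  0.77]
yaw 14.36 tilt [-0.001   0.0003]
[ 0.0005 -0.0002  0.0988] [-0.0002  0.0003  0.0018]
```

View pics/s13.png

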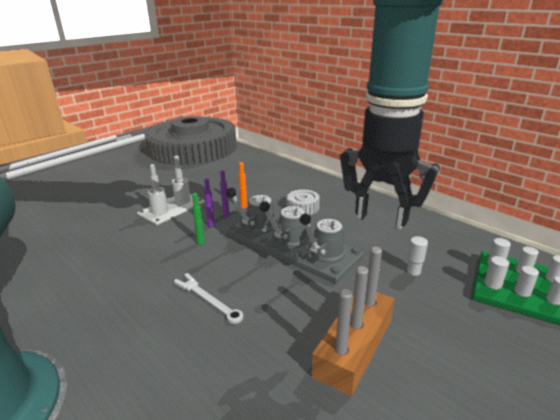

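>>> {"method": "apply_moves", "body": {
  "plan": [
    [[0,0,0.02,0,0,0.0018,-0.2],[0,0,0.045,0,0,0.0018,-0.2],[0,0,0.07,0,0,0.0018,-0.2],[0,0,0.09,0,0,0.0018,-0.2],[0,0,0.099,0,0,0.0018,-0.2],[0,0,0.099,0,0,0.0018,-0.2],[0,0,0.099,0,0,0.0018,-0.2],[0,0,0.099,0,0,0.0018,-0.2]]
  ]
}}

```text
time: 24.28
tool_pos: [0.5368, -0.2987, 0.1129]
tcp_rot: [3.117, 0.382, 0.003]
wrist_force: [-0.5, 0.7, 0.3]
width: 0.601
```

>>> {"method": "apply_moves", "body": {
  "plan": [
    [[0,0,0,0,0,0,-0.2],[0,0,0,0,0,0,1],[0,0,0,0,0,0,1],[0,0,0,0,0,0,1],[0,0,0,0,0,0,1],[0,0,0,0,0,0,1],[0,0,0,0,0,0,1],[0,0,0,0,0,0,1]]
  ],
  "force": 50
}}

```text
time: 24.95
tool_pos: [0.5359, -0.2974, 0.112]
tcp_rot: [-3.117, -0.382, -0.0]
wrist_force: [-1.9, 3.9, 5.5]
width: 0.198
```

```bash
python3 - <<'E'
from h import *
rel([[.536,-.2974,.27]],.245+np.pi)
E
```

```text
t 24.95 pos [ 0.5359 -0.2974  0.112 ] F [-1.9  3.9  5.5] T [0.79 0.21 0.04] w 16.8 q [-0.55  0.25  1.86  0.    1.04  0.78]
yaw 13.97 tilt [-0.      0.0009]
[ 1.00e-04 -1.00e-04 -1.58e-01] [-0.0003 -0.0001 -0.0004]
```

>>> {"method": "apply_moves", "body": {
  "plan": [
    [[0,0,-0.015,0,0,0,1],[0,0,-0.04,0,0,0,1],[0,0,-0.07,0,0,0,1],[0,0,-0.1,0,0,0,1],[0,0,-0.13,0,0,0,1],[0,0,-0.16,0,0,0,1],[0,0,-0.18,0,0,0,1],[0,0,-0.18,0,0,0,1]]
  ]
}}

```text
time: 25.62
tool_pos: [0.5379, -0.2994, 0.2965]
tcp_rot: [3.112, 0.382, 0.01]
wrist_force: [0.2, 0.6, -1.3]
width: 0.194
```

```bash
python3 - <<'E'
from h import *
rel([[*C[1][:2],.285]],FY+np.pi)
E
```

```text
t 25.62 pos [ 0.5379 -0.2994  0.2965] F [ 0.2  0.6 -1.3] T [ 0.   -0.06  0.04] w 16.4 q [-0.55  0.11  1.66 -0.    1.36  0.78]
yaw 13.98 tilt [ 0.0069 -0.005 ]
[ 0.1609 -0.3353  0.0102] [ 0.002  -0.0019  0.0398]
```

>>> {"method": "apply_moves", "body": {
  "plan": [
    [[0.161,-0.335,0.006,0,0,0.04,1],[0.161,-0.335,0.006,0,0,0.04,1],[0.161,-0.335,0.006,0,0,0.04,1],[0.161,-0.335,0.006,0,0,0.04,1],[0.161,-0.335,0.006,0,0,0.04,1],[0.161,-0.335,0.006,0,0,0.04,1],[0.161,-0.335,0.006,0,0,0.04,1],[0.161,-0.335,0.006,0,0,0.04,1]]
  ]
}}

```text
time: 26.28
tool_pos: [0.6017, 0.0288, 0.2824]
tcp_rot: [-3.136, -0.186, 0.007]
wrist_force: [1.1, 0.6, -4.0]
width: 0.196
```

```bash
python3 - <<'E'
from h import *
rel([[*C[1][:2],.285],[*C[1][:2],.22]],FY+np.pi)
E
```

```text
t 26.28 pos [0.6017 0.0288 0.2824] F [ 1.1  0.6 -4. ] T [-0.05 -0.05 -0.01] w 16.6 q [ 0.01  0.1   1.7  -0.    1.34  1.46]
yaw 6.77 tilt [-0.0047 -0.0003]
[ 0.0155 -0.0344 -0.0027] [-0.0001  0.0015 -0.0002]
[ 0.0158 -0.0344  0.0623] [-0.0001  0.0015 -0.0002]
```

>>> {"method": "apply_moves", "body": {
  "plan": [
    [[0.0155,-0.0344,0,0,0,0,1],[0.0155,-0.0344,0,0,0,0,1],[0.0155,-0.0344,0.02,0,0,0,1],[0.0155,-0.0344,0.04,0,0,0,1],[0.0155,-0.0344,0.06,0,0,0,1],[0.0155,-0.0344,0.065,0,0,0,1],[0.0155,-0.0344,0.065,0,0,0,1],[0.0155,-0.0344,0.065,0,0,0,1]]
  ]
}}

```text
time: 26.95
tool_pos: [0.6136, 0.0626, 0.2194]
tcp_rot: [-3.136, -0.185, 0.005]
wrist_force: [-0.7, 0.2, -2.8]
width: 0.192
```

>>> {"method": "apply_moves", "body": {
  "plan": [
    [[0,0,0,0,0,0,1],[0,0,0,0,0,0,1],[0,0,0,0,0,0,1],[0,0,0,0,0,0,1],[0,0,0,0,0,0,1],[0,0,0,0,0,0,1],[0,0,0,0,0,0,1],[0,0,0,0,0,0,1]]
  ]
}}

```text
time: 27.62
tool_pos: [0.6142, 0.0629, 0.2207]
tcp_rot: [-3.136, -0.186, 0.001]
wrist_force: [0.1, 0.2, -3.4]
width: 0.198
```

```bash
python3 - <<'E'
from h import *
rel([[*C[1][:2],.20]],FY+np.pi)
cv2.imwrite("pics/s14.png",read_camera("side")[:,:,::-1])
cv2.imwrite("pics/t14.png",read_camera("top")[:,:,::-1])
crop("pics/s14.png",200,60,340,250,4,"pics/s14c.png")
print(proj("side",[[.613,.0648,.12]]))
E
```

```text
t 27.62 pos [0.6142 0.0629 0.2207] F [ 0.1  0.2 -3.4] T [ 0.02 -0.03  0.01] w 16.9 q [0.06 0.16 1.74 0.   1.23 1.51]
yaw 6.78 tilt [-0.0007  0.0001]
[-0.001  -0.002   0.0207] [-0.0001  0.0002 -0.0002]
[[259.77020395 187.64430049]]
```

View pics/s14c.png

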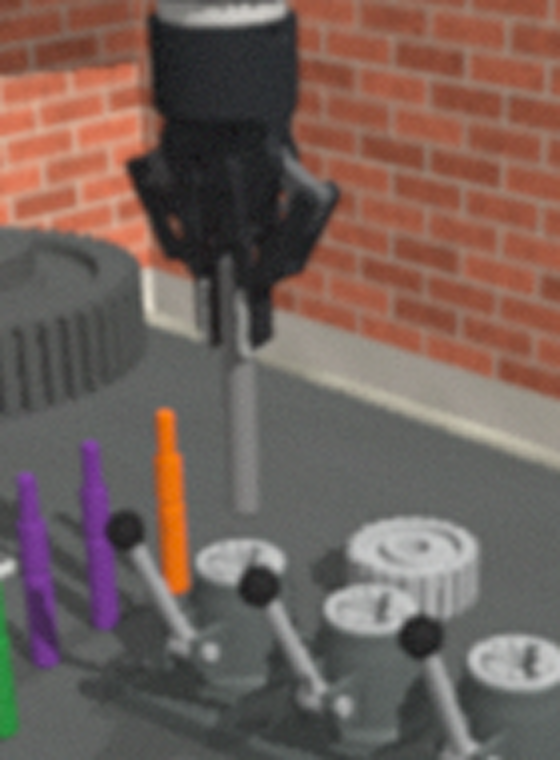

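View pics/t14.png

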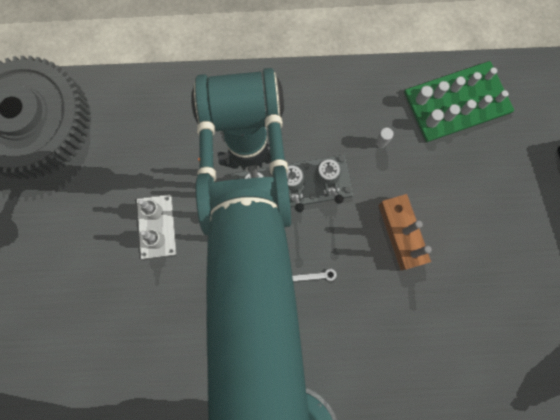

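>>> {"method": "apply_moves", "body": {
  "plan": [
    [[-0.001,-0.002,0,0,0,0,1],[-0.001,-0.002,0,0,0,0,1],[-0.001,-0.002,0.01,0,0,0,1],[-0.001,-0.002,0.02,0,0,0,1],[-0.001,-0.002,0.025,0,0,0,1],[-0.001,-0.002,0.03,0,0,0,1],[-0.001,-0.002,0.035,0,0,0,1],[-0.001,-0.002,0.04,0,0,0,1]]
  ]
}}

```text
time: 28.38
tool_pos: [0.6128, 0.0648, 0.1798]
tcp_rot: [-3.136, -0.186, 0.002]
wrist_force: [-0.0, 0.2, -3.4]
width: 0.199
```

```bash
python3 - <<'E'
from h import *
rel([[*C[1][:2],.147]],FY+np.pi)
E
```

```text
t 28.38 pos [0.6128 0.0648 0.1798] F [-0.   0.2 -3.4] T [ 0.04 -0.06  0.02] w 17.0 q [0.06 0.19 1.79 0.   1.16 1.52]
yaw 6.77 tilt [-0.0013  0.0001]
[0.0002 0.     0.0328] [-0.0001  0.0004 -0.0003]
```

Foot is about 10 mm inside with no contact force. Continuing down.

>>> {"method": "apply_moves", "body": {
  "plan": [
    [[0,0,0.006,0,0,0,1],[0,0,0.012,0,0,0,1],[0,0,0.018,0,0,0,1],[0,0,0.022,0,0,0,1],[0,0,0.026,0,0,0,1],[0,0,0.029,0,0,0,1],[0,0,0.031,0,0,0,1],[0,0,0.032,0,0,0,1]]
  ]
}}

```text
time: 29.05
tool_pos: [0.6129, 0.0648, 0.1483]
tcp_rot: [-3.136, -0.186, 0.002]
wrist_force: [-0.1, 0.1, -4.1]
width: 0.199
```

```bash
python3 - <<'E'
from h import *
st()
E
```

```text
t 29.05 pos [0.6129 0.0648 0.1483] F [-0.1  0.1 -4.1] T [ 0.03 -0.03  0.02] w 16.9 q [0.06 0.22 1.82 0.   1.11 1.52]
```

>>> {"method": "apply_moves", "body": {
  "plan": [
    [[0,0,0.001,0,0,0,1],[0,0,0.002,0,0,0,1],[0,0,0.003,0,0,0,1],[0,0,0.004,0,0,0,1],[0,0,0.004,0,0,0,1],[0,0,0.004,0,0,0,1],[0,0,0.004,0,0,0,1],[0,0,0.004,0,0,0,1]]
  ]
}}

```text
time: 29.72
tool_pos: [0.6133, 0.0649, 0.1451]
tcp_rot: [-3.136, -0.186, -0.0]
wrist_force: [0.3, -0.1, -0.2]
width: 0.198
```

```bash
python3 - <<'E'
from h import *
st()
E
```

```text
t 29.72 pos [0.6133 0.0649 0.1451] F [ 0.3 -0.1 -0.2] T [ 0.1   0.09 -0.01] w 16.8 q [0.06 0.22 1.82 0.   1.1  1.52]
```

>>> {"method": "apply_moves", "body": {
  "plan": [
    [[0,0,0.001,0,0,0,1],[0,0,0.002,0,0,0,1],[0,0,0.002,0,0,0,0.4],[0,0,0.0,0,0,0,-0.2],[0,0,0,0,0,0,-0.2],[0,0,0,0,0,0,-0.2],[0,0,-0.03,0,0,0,-0.2],[0,0,-0.065,0,0,0,-0.2]]
  ]
}}

```text
time: 30.38
tool_pos: [0.6099, 0.0646, 0.2058]
tcp_rot: [-3.136, -0.186, 0.015]
wrist_force: [0.6, 0.1, 0.5]
width: 0.599
```

```bash
python3 - <<'E'
from h import *
b=ball(1,1.04); rel([[*C[1][:2],.23],[b[0],b[1],.23],[b[0],b[1],b[2]-.024]],FY+np.pi)
E
```

```text
t 30.38 pos [0.6099 0.0646 0.2058] F [0.6 0.1 0.5] T [-0.03 -0.05  0.02] w 50.9 q [0.06 0.17 1.76 0.   1.22 1.52]
yaw 6.78 tilt [-0.0097 -0.0005]
[ 0.0029  0.0001 -0.0242] [-0.0002  0.0031 -0.0002]
[-0.0878  0.0002 -0.0233] [-0.0002  0.0031 -0.0002]
[-0.0868  0.0003  0.0852] [-0.0002  0.0031 -0.0002]
```

>>> {"method": "apply_moves", "body": {
  "plan": [
    [[0,0,-0.022,0,0,0,-0.2],[-0.03,0,-0.022,0,0,0,-0.2],[-0.065,0,-0.022,0,0,0,-0.2],[-0.09,0,-0.022,0,0,0,-0.2],[-0.09,0,0,0,0,0,-0.2],[-0.09,0,0.03,0,0,0,-0.2],[-0.09,0,0.04,0,0,0,-0.2],[-0.09,0,0.04,0,0,0,-0.2]]
  ]
}}

```text
time: 31.05
tool_pos: [0.5206, 0.054, 0.1661]
tcp_rot: [-3.136, -0.186, 0.012]
wrist_force: [-1.0, 0.7, -0.6]
width: 0.599
```

>>> {"method": "apply_moves", "body": {
  "plan": [
    [[0,0,0,0,0,0,-0.2],[0,0,0,0,0,0,-0.2],[0,0,0,0,0,0,-0.2],[0,0,0,0,0,0,-0.2],[0,0,0,0,0,0,-0.2],[0,0,0,0,0,0,-0.2],[0,0,0,0,0,0,-0.2],[0,0,0,0,0,0,-0.2]]
  ]
}}

```text
time: 31.72
tool_pos: [0.5237, 0.0542, 0.1699]
tcp_rot: [-3.136, -0.186, 0.001]
wrist_force: [-0.9, 0.7, -0.9]
width: 0.603
```

```bash
python3 - <<'E'
from h import *
b=ball(1,1.04); print(b);rel([[b[0],b[1],b[2]-.024]],FY+np.pi)
cv2.imwrite("pics/s15.png",read_camera("side")[:,:,::-1])
crop("pics/s15.png",200,60,340,250,4,"pics/s15c.png")
E
```

```text
[0.52297522 0.05403619 0.14544122]
t 31.72 pos [0.5237 0.0542 0.1699] F [-0.9  0.7 -0.9] T [-0.01 -0.02 -0.04] w 51.3 q [0.06 0.03 1.99 0.   1.12 1.51]
yaw 6.78 tilt [-0.0005  0.0001]
[-0.0007  0.0001  0.0484] [-0.0001  0.0001 -0.0002]
```

View pics/s15c.png

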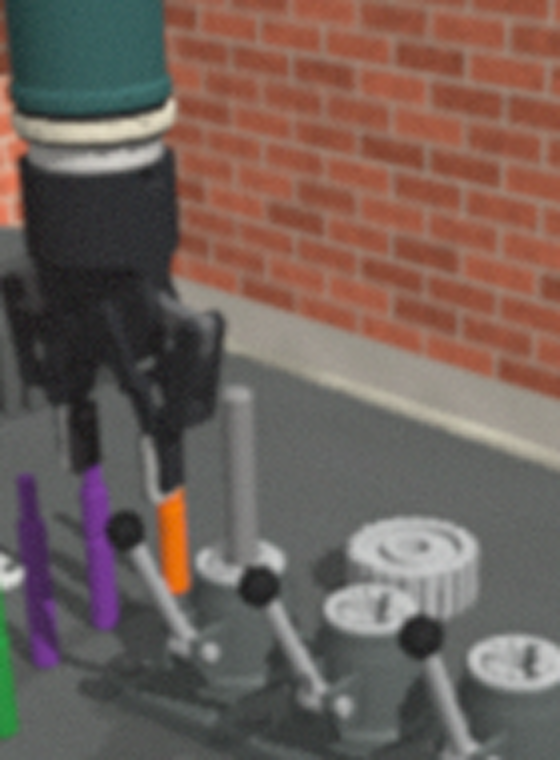

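>>> {"method": "apply_moves", "body": {
  "plan": [
    [[-0.0007,0,0.02,0,0,0,-0.2],[-0.0007,0,0.04,0,0,0,-0.2],[-0.0007,0,0.049,0,0,0,-0.2],[-0.0007,0,0.049,0,0,0,-0.2],[-0.0007,0,0.049,0,0,0,1],[-0.0007,0,0.049,0,0,0,1],[-0.0007,0,0.049,0,0,0,1],[-0.0007,0,0.049,0,0,0,1]]
  ],
  "force": 40
}}

```text
time: 32.43
tool_pos: [0.5238, 0.0547, 0.122]
tcp_rot: [-3.135, -0.185, -0.002]
wrist_force: [-0.1, 2.4, 1.7]
width: 0.229
```

```bash
python3 - <<'E'
from h import *
st()
E
```

```text
t 32.43 pos [0.5238 0.0547 0.122 ] F [-0.1  2.4  1.7] T [0.37 0.15 0.03] w 19.5 q [0.06 0.08 2.03 0.   1.03 1.51]
```

>>> {"method": "apply_moves", "body": {
  "plan": [
    [[-0.0114,0,0.0062,0,0,0,1],[-0.0219,0,0.0138,0,0,0,1],[-0.0314,0,0.0227,0,0,0,1],[-0.0396,0,0.0328,0,0,0,1],[-0.0464,0,0.0438,0,0,0,1],[-0.0518,0,0.0557,0,0,0,1],[-0.0558,0,0.0691,0,0,0,1],[-0.0578,0,0.082,0,0,0,1]]
  ]
}}

```text
time: 33.1
tool_pos: [0.4665, 0.0473, 0.0392]
tcp_rot: [3.136, 0.186, 0.004]
wrist_force: [1.5, 1.0, 3.5]
width: 0.234
```

>>> {"method": "apply_moves", "body": {
  "plan": [
    [[0,0,0.002,0,0,0,1],[0,0,0.004,0,0,0,1],[0,0,0.005,0,0,0,1],[0,0,0.005,0,0,0,1],[0,0,0.005,0,0,0,1],[0,0,0.005,0,0,0,1],[0,0,0.005,0,0,0,1],[0,0,0.005,0,0,0,1]]
  ]
}}

```text
time: 33.77
tool_pos: [0.4657, 0.0472, 0.035]
tcp_rot: [3.136, 0.185, -0.001]
wrist_force: [-3.0, -0.1, 11.1]
width: 0.229
```

```bash
python3 - <<'E'
from h import *
print(ball(1,0));st()
E
```

```text
[0.46644854 0.04727759 0.06398785]
t 33.77 pos [0.4657 0.0472 0.035 ] F [-3.  -0.1 11.1] T [-0.06  0.31 -0.15] w 19.5 q [ 0.05  0.09  2.21 -0.    0.84  1.5 ]
```

>>> {"method": "apply_moves", "body": {
  "plan": [
    [[0,0,0,0,0,0,-0.2],[0,0,-0.003,0,0,0,-0.2],[0,0,-0.003,0,0,0,-0.2],[0,0,-0.003,0,0,0,-0.2],[0,0,-0.04,0,0,0,-0.2],[0,0,-0.08,0,0,0,-0.2],[0,0,-0.12,0,0,0,-0.2],[0,0,-0.16,0,0,0,-0.2]]
  ]
}}

```text
time: 34.43
tool_pos: [0.4645, 0.0472, 0.1947]
tcp_rot: [-3.136, -0.186, 0.004]
wrist_force: [1.9, -0.7, -0.0]
width: 0.598
```

```bash
python3 - <<'E'
from h import *
rel([[.4777,-.3117,.22]],.245+np.pi)
cv2.imwrite("pics/s16.png",read_camera("side")[:,:,::-1])
crop("pics/s16.png",150,100,350,270,4,"pics/s16c.png")
E
```

```text
t 34.43 pos [0.4645 0.0472 0.1947] F [ 1.9 -0.7 -0. ] T [ 0.02 -0.04  0.02] w 50.9 q [ 0.05 -0.11  2.07  0.    1.18  1.5 ]
yaw 6.78 tilt [-0.0026 -0.0001]
[-0.0293  0.3579 -0.0253] [-0.0001  0.0008 -0.0403]
```

View pics/s16c.png

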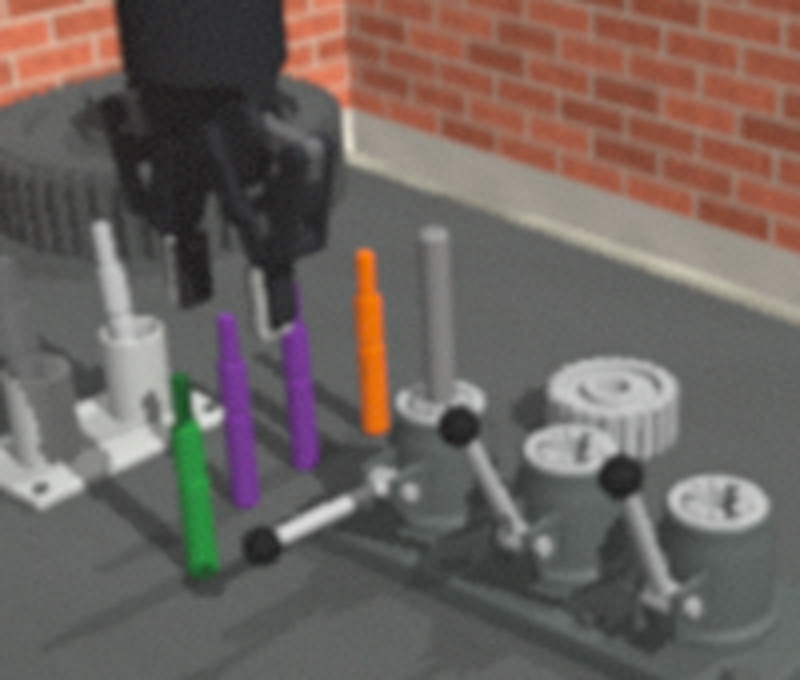

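Blank 1 is clamped: lever 1 is down (ball at crop 262,545) and the bar is upright. Now to blank b.

>>> {"method": "apply_moves", "body": {
  "plan": [
    [[-0.0293,0.358,-0.027,0,0,-0.04,-0.2],[-0.0293,0.358,-0.027,0,0,-0.04,-0.2],[-0.0293,0.358,-0.027,0,0,-0.04,-0.2],[-0.0293,0.358,-0.027,0,0,-0.04,-0.2],[-0.0293,0.358,-0.027,0,0,-0.04,-0.2],[-0.0293,0.358,-0.027,0,0,-0.04,-0.2],[-0.0293,0.358,-0.027,0,0,-0.04,-0.2],[-0.0293,0.358,-0.027,0,0,-0.04,-0.2]]
  ]
}}

```text
time: 35.15
tool_pos: [0.4769, -0.281, 0.2178]
tcp_rot: [-3.118, -0.382, 0.002]
wrist_force: [1.6, 0.4, 0.3]
width: 0.598
```

```bash
python3 - <<'E'
from h import *
rel([[.4777,-.3117,.21]],.245+np.pi)
E
```

```text
t 35.15 pos [ 0.4769 -0.281   0.2178] F [1.6 0.4 0.3] T [ 0.03 -0.02  0.03] w 50.8 q [-0.58  0.04  1.88 -0.    1.22  0.75]
yaw 13.96 tilt [-0.0011  0.0004]
[-0.0066  0.03    0.0078] [-0.0002  0.0003 -0.0004]
```

>>> {"method": "apply_moves", "body": {
  "plan": [
    [[-0.0066,0.03,0.0078,0,0,0,-0.2],[-0.0066,0.03,0.0078,0,0,0,-0.2],[-0.0066,0.03,0.0078,0,0,0,-0.2],[-0.0066,0.03,0.0078,0,0,0,-0.2],[-0.0066,0.03,0.0078,0,0,0,-0.2],[-0.0066,0.03,0.0078,0,0,0,-0.2],[-0.0066,0.03,0.0078,0,0,0,-0.2],[-0.0066,0.03,0.0078,0,0,0,-0.2]]
  ]
}}

```text
time: 35.82
tool_pos: [0.4786, -0.3087, 0.2107]
tcp_rot: [3.118, 0.385, -0.0]
wrist_force: [1.1, 0.3, 1.0]
width: 0.602
```

```bash
python3 - <<'E'
from h import *
rel([[.4777,-.3117,.111]],.245+np.pi)
E
```

```text
t 35.82 pos [ 0.4786 -0.3087  0.2107] F [1.1 0.3 1. ] T [ 0.03 -0.    0.01] w 51.2 q [-0.62  0.08  1.86 -0.    1.21  0.71]
yaw 14.06 tilt [-0.0003 -0.0002]
[-0.0016  0.0027  0.0997] [0.     0.0001 0.0001]
```

>>> {"method": "apply_moves", "body": {
  "plan": [
    [[-0.001,0.0025,0.02,0,0,0,-0.2],[-0.001,0.0025,0.045,0,0,0,-0.2],[-0.001,0.0025,0.07,0,0,0,-0.2],[-0.001,0.0025,0.09,0,0,0,-0.2],[-0.001,0.0025,0.099,0,0,0,-0.2],[-0.001,0.0025,0.099,0,0,0,-0.2],[-0.001,0.0025,0.099,0,0,0,-0.2],[-0.001,0.0025,0.099,0,0,0,-0.2]]
  ]
}}

```text
time: 36.48
tool_pos: [0.479, -0.3129, 0.1131]
tcp_rot: [3.117, 0.382, 0.002]
wrist_force: [-0.1, 0.4, 1.0]
width: 0.599
```

>>> {"method": "apply_moves", "body": {
  "plan": [
    [[0,0,0,0,0,0,-0.2],[0,0,0,0,0,0,1],[0,0,0,0,0,0,1],[0,0,0,0,0,0,1],[0,0,0,0,0,0,1],[0,0,0,0,0,0,1],[0,0,0,0,0,0,1],[0,0,0,0,0,0,1]]
  ],
  "force": 50
}}

```text
time: 37.15
tool_pos: [0.4782, -0.3119, 0.1124]
tcp_rot: [-3.117, -0.382, 0.0]
wrist_force: [-0.1, 3.0, 6.3]
width: 0.195
```

```bash
python3 - <<'E'
from h import *
rel([[.4777,-.3117,.111]],.245+np.pi)
E
```

```text
t 37.15 pos [ 0.4782 -0.3119  0.1124] F [-0.1  3.   6.3] T [ 0.73  0.23 -0.  ] w 16.5 q [-0.62  0.17  1.95  0.    1.02  0.7 ]
yaw 13.97 tilt [-0.0001  0.0009]
[-0.0005 -0.0003  0.0014] [-0.0003 -0.     -0.0004]
```

>>> {"method": "apply_moves", "body": {
  "plan": [
    [[0,0,-0.015,0,0,0,1],[0,0,-0.04,0,0,0,1],[0,0,-0.07,0,0,0,1],[0,0,-0.1,0,0,0,1],[0,0,-0.13,0,0,0,1],[0,0,-0.16,0,0,0,1],[0,0,-0.18,0,0,0,1],[0,0,-0.18,0,0,0,1]]
  ]
}}

```text
time: 37.82
tool_pos: [0.4801, -0.314, 0.297]
tcp_rot: [3.112, 0.381, 0.009]
wrist_force: [0.3, -1.0, -1.2]
width: 0.198
```

```bash
python3 - <<'E'
from h import *
rel([[*C[2][:2],.285]],FY+np.pi)
E
```

```text
t 37.82 pos [ 0.4801 -0.314   0.297 ] F [ 0.3 -1.  -1.2] T [-0.06 -0.06 -0.01] w 16.8 q [-0.62  0.03  1.75 -0.    1.35  0.7 ]
yaw 13.98 tilt [ 0.0067 -0.0055]
[ 0.2087 -0.2412  0.0114] [ 0.0021 -0.0018  0.0398]
```

>>> {"method": "apply_moves", "body": {
  "plan": [
    [[0.209,-0.242,0.006,0,0,0.04,1],[0.209,-0.242,0.006,0,0,0.04,1],[0.209,-0.242,0.006,0,0,0.04,1],[0.209,-0.242,0.006,0,0,0.04,1],[0.209,-0.242,0.006,0,0,0.04,1],[0.209,-0.242,0.006,0,0,0.04,1],[0.209,-0.242,0.006,0,0,0.04,1],[0.209,-0.242,0.006,0,0,0.04,1]]
  ]
}}

```text
time: 38.48
tool_pos: [0.6222, -0.0237, 0.2821]
tcp_rot: [-3.134, -0.188, 0.007]
wrist_force: [0.3, -0.6, -2.7]
width: 0.197
```

>>> {"method": "apply_moves", "body": {
  "plan": [
    [[0,0,0,0,0,0,1],[0,0,0,0,0,0,1],[0,0,0,0,0,0,1],[0,0,0,0,0,0,1],[0,0,0,0,0,0,1],[0,0,0,0,0,0,1],[0,0,0,0,0,0,1],[0,0,0,0,0,0,1]]
  ]
}}

```text
time: 39.15
tool_pos: [0.6223, -0.0278, 0.2856]
tcp_rot: [-3.136, -0.184, 0.0]
wrist_force: [0.2, 0.0, -3.2]
width: 0.196
```

```bash
python3 - <<'E'
from h import *
rel([[.6244,-.0294,.215]],FY+np.pi)
E
```

```text
t 39.15 pos [ 0.6223 -0.0278  0.2856] F [ 0.2  0.  -3.2] T [-0.   -0.03 -0.03] w 16.6 q [-0.08  0.14  1.65  0.    1.35  1.37]
yaw 6.71 tilt [-0.0003  0.0001]
[0.002  0.0018 0.0706] [-0.      0.0001 -0.0006]
```

>>> {"method": "apply_moves", "body": {
  "plan": [
    [[0.002,0.0018,0.02,0,0,-0.0006,1],[0.002,0.0018,0.045,0,0,-0.0006,1],[0.002,0.0018,0.065,0,0,-0.0006,1],[0.002,0.0018,0.07,0,0,-0.0006,1],[0.002,0.0018,0.07,0,0,-0.0006,1],[0.002,0.0018,0.07,0,0,-0.0006,1],[0.002,0.0018,0.07,0,0,-0.0006,1],[0.002,0.0018,0.07,0,0,-0.0006,1]]
  ]
}}

```text
time: 39.82
tool_pos: [0.6258, -0.0287, 0.2176]
tcp_rot: [3.136, 0.189, 0.004]
wrist_force: [0.4, -0.2, -3.5]
width: 0.197
```

```bash
python3 - <<'E'
from h import *
rel([[.6244,-.0294,.180]],FY+np.pi)
cv2.imwrite("pics/s17.png",read_camera("side")[:,:,::-1])
crop("pics/s17.png",200,60,400,270,3.5,"pics/s17c.png")
E
```

```text
t 39.82 pos [ 0.6258 -0.0287  0.2176] F [ 0.4 -0.2 -3.5] T [-0.02 -0.05 -0.01] w 16.7 q [-0.09  0.18  1.73  0.    1.23  1.37]
yaw 6.88 tilt [ 0.0028 -0.0002]
[-0.0016  0.0005  0.0376] [ 0.0002 -0.0009  0.0004]
```

View pics/s17c.png

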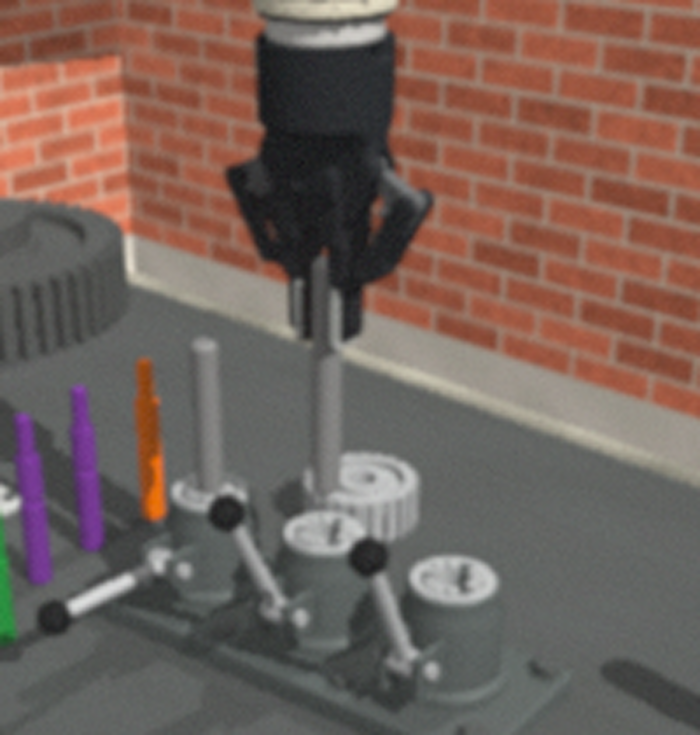

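>>> {"method": "apply_moves", "body": {
  "plan": [
    [[-0.0005,0.0004,0,0,0,0,1],[-0.0005,0.0004,0,0,0,0,1],[-0.0005,0.0004,0.0,0,0,0,1],[-0.0005,0.0004,0.008,0,0,0,1],[-0.0005,0.0004,0.016,0,0,0,1],[-0.0005,0.0004,0.024,0,0,0,1],[-0.0005,0.0004,0.03,0,0,0,1],[-0.0005,0.0004,0.034,0,0,0,1]]
  ]
}}

```text
time: 40.53
tool_pos: [0.623, -0.0289, 0.1792]
tcp_rot: [-3.135, -0.189, 0.006]
wrist_force: [0.9, -0.4, -2.4]
width: 0.195
```

```bash
python3 - <<'E'
from h import *
rel([[.6244,-.0294,.1484]],FY+np.pi)
E
```

```text
t 40.53 pos [ 0.623  -0.0289  0.1792] F [ 0.9 -0.4 -2.4] T [ 0.04 -0.    0.03] w 16.5 q [-0.09  0.21  1.77  0.    1.17  1.36]
yaw 6.88 tilt [-0.0037  0.0004]
[0.0014 0.0007 0.0307] [-0.0003  0.0011  0.0004]
```

>>> {"method": "apply_moves", "body": {
  "plan": [
    [[0.0007,0.0005,0,0,0,0,1],[0.0007,0.0005,0.005,0,0,0,1],[0.0007,0.0005,0.01,0,0,0,1],[0.0007,0.0005,0.016,0,0,0,1],[0.0007,0.0005,0.022,0,0,0,1],[0.0007,0.0005,0.026,0,0,0,1],[0.0007,0.0005,0.029,0,0,0,1],[0.0007,0.0005,0.03,0,0,0,1]]
  ]
}}

```text
time: 41.2
tool_pos: [0.6243, -0.0294, 0.1504]
tcp_rot: [-3.136, -0.189, 0.003]
wrist_force: [-0.5, 0.3, -1.9]
width: 0.195
```

>>> {"method": "apply_moves", "body": {
  "plan": [
    [[0,0,0.001,0,0,0,1],[0,0,0.002,0,0,0,1],[0,0,0.003,0,0,0,1],[0,0,0.004,0,0,0,1],[0,0,0.004,0,0,0,1],[0,0,0.004,0,0,0,1],[0,0,0.004,0,0,0,1],[0,0,0.004,0,0,0,1]]
  ]
}}

```text
time: 41.87
tool_pos: [0.6249, -0.0294, 0.1475]
tcp_rot: [-3.136, -0.189, 0.001]
wrist_force: [0.1, 0.3, -3.1]
width: 0.193
```

```bash
python3 - <<'E'
from h import *
st()
E
```

```text
t 41.87 pos [ 0.6249 -0.0294  0.1475] F [ 0.1  0.3 -3.1] T [-0.02  0.01  0.04] w 16.4 q [-0.09  0.24  1.8   0.    1.11  1.36]
```

>>> {"method": "apply_moves", "body": {
  "plan": [
    [[0,0,0.001,0,0,0,1],[0,0,0.002,0,0,0,1],[0,0,0.003,0,0,0,1],[0,0,0.004,0,0,0,1],[0,0,0.004,0,0,0,1],[0,0,0.004,0,0,0,1],[0,0,0.004,0,0,0,1],[0,0,0.004,0,0,0,1]]
  ]
}}

```text
time: 42.53
tool_pos: [0.6256, -0.0294, 0.1454]
tcp_rot: [-3.136, -0.189, -0.002]
wrist_force: [-1.9, 0.5, 5.3]
width: 0.2
```

```bash
python3 - <<'E'
from h import *
st()
E
```

```text
t 42.53 pos [ 0.6256 -0.0294  0.1454] F [-1.9  0.5  5.3] T [ 0.12  0.55 -0.03] w 17.0 q [-0.09  0.24  1.8   0.    1.1   1.36]
```

On the stop (contact at TCP 0.1454, as predicted). Releasing, then going to ball 2.

>>> {"method": "apply_moves", "body": {
  "plan": [
    [[0,0,0,0,0,0,1],[0,0,0,0,0,0,0.4],[0,0,0,0,0,0,-0.2],[0,0,-0.001,0,0,0,-0.2],[0,0,-0.001,0,0,0,-0.2],[0,0,-0.001,0,0,0,-0.2],[0,0,-0.03,0,0,0,-0.2],[0,0,-0.065,0,0,0,-0.2]]
  ]
}}

```text
time: 43.2
tool_pos: [0.6217, -0.0292, 0.2044]
tcp_rot: [-3.134, -0.189, 0.015]
wrist_force: [0.3, 0.1, 0.0]
width: 0.601
```

>>> {"method": "apply_moves", "body": {
  "plan": [
    [[0,0,-0.022,0,0,0,-0.2],[-0.03,0,-0.022,0,0,0,-0.2],[-0.065,0,-0.022,0,0,0,-0.2],[-0.09,0,-0.022,0,0,0,-0.2],[-0.09,0,0,0,0,0,-0.2],[-0.09,0,0.03,0,0,0,-0.2],[-0.09,0,0.04,0,0,0,-0.2],[-0.09,0,0.04,0,0,0,-0.2]]
  ]
}}

```text
time: 43.87
tool_pos: [0.5325, -0.0399, 0.1649]
tcp_rot: [-3.134, -0.188, 0.012]
wrist_force: [-0.7, 0.7, -0.7]
width: 0.598
```

>>> {"method": "apply_moves", "body": {
  "plan": [
    [[0,0,0,0,0,0,-0.2],[0,0,0,0,0,0,-0.2],[0,0,0,0,0,0,-0.2],[0,0,0,0,0,0,-0.2],[0,0,0,0,0,0,-0.2],[0,0,0,0,0,0,-0.2],[0,0,0,0,0,0,-0.2],[0,0,0,0,0,0,-0.2]]
  ]
}}

```text
time: 44.53
tool_pos: [0.5355, -0.0402, 0.1686]
tcp_rot: [-3.136, -0.189, 0.001]
wrist_force: [0.0, -0.3, -0.5]
width: 0.597
```

```bash
python3 - <<'E'
from h import *
b=ball(2,1.03); print(b);rel([[b[0],b[1],b[2]-.024]],FY+np.pi)
cv2.imwrite("pics/s18.png",read_camera("side")[:,:,::-1])
crop("pics/s18.png",200,60,400,270,3.5,"pics/s18c.png")
E
```

```text
[ 0.53357934 -0.04047092  0.14501004]
t 44.53 pos [ 0.5355 -0.0402  0.1686] F [ 0.  -0.3 -0.5] T [-0.01 -0.03  0.04] w 50.8 q [-0.12  0.05  1.97  0.    1.12  1.33]
yaw 6.89 tilt [-0.0005  0.0001]
[-0.0019  0.      0.0476] [-0.      0.0002  0.0004]
```

View pics/s18c.png

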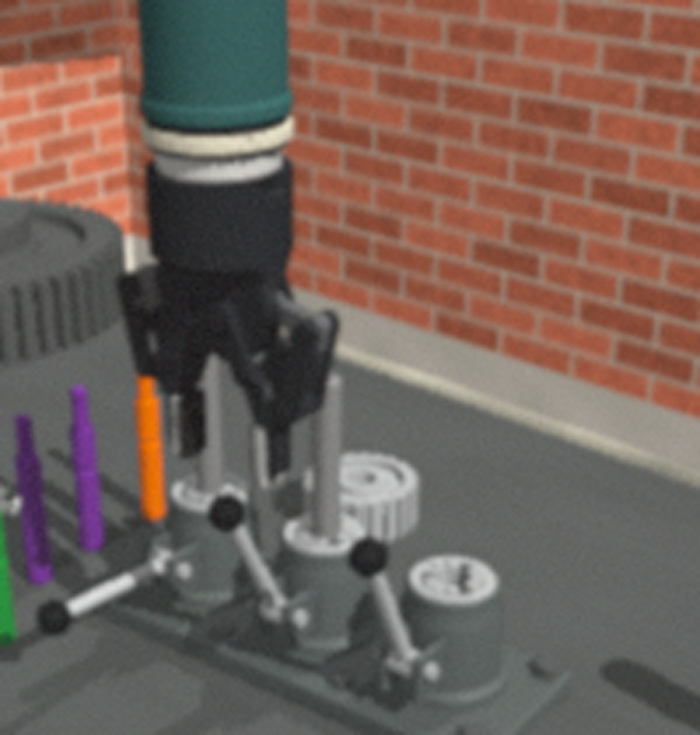

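>>> {"method": "apply_moves", "body": {
  "plan": [
    [[-0.0015,0,0.02,0,0,0,-0.2],[-0.0015,0,0.04,0,0,0,-0.2],[-0.0015,0,0.048,0,0,0,-0.2],[-0.0015,0,0.048,0,0,0,-0.2],[-0.0015,0,0.048,0,0,0,1],[-0.0015,0,0.048,0,0,0,1],[-0.0015,0,0.048,0,0,0,1],[-0.0015,0,0.048,0,0,0,1]]
  ],
  "force": 40
}}

```text
time: 45.25
tool_pos: [0.5348, -0.0398, 0.1218]
tcp_rot: [-3.135, -0.188, -0.002]
wrist_force: [-0.6, 3.4, 3.2]
width: 0.227
```

```bash
python3 - <<'E'
from h import *
st()
E
```

```text
t 45.25 pos [ 0.5348 -0.0398  0.1218] F [-0.6  3.4  3.2] T [ 0.53  0.12 -0.03] w 19.3 q [-0.12  0.1   2.01  0.    1.03  1.33]
```

>>> {"method": "apply_moves", "body": {
  "plan": [
    [[-0.0114,0,0.0062,0,0,0,1],[-0.0219,0,0.0138,0,0,0,1],[-0.0314,0,0.0227,0,0,0,1],[-0.0396,0,0.0328,0,0,0,1],[-0.0464,0,0.0438,0,0,0,1],[-0.0518,0,0.0557,0,0,0,1],[-0.0558,0,0.0691,0,0,0,1],[-0.0578,0,0.082,0,0,0,1]]
  ]
}}

```text
time: 45.92
tool_pos: [0.4771, -0.0472, 0.0384]
tcp_rot: [-3.136, -0.188, -0.003]
wrist_force: [2.0, 3.9, 2.7]
width: 0.233
```

>>> {"method": "apply_moves", "body": {
  "plan": [
    [[0,0,0.002,0,0,0,1],[0,0,0.004,0,0,0,1],[0,0,0.005,0,0,0,1],[0,0,0.005,0,0,0,1],[0,0,0.005,0,0,0,1],[0,0,0.005,0,0,0,1],[0,0,0.005,0,0,0,1],[0,0,0.005,0,0,0,1]]
  ]
}}

```text
time: 46.58
tool_pos: [0.4766, -0.0472, 0.0345]
tcp_rot: [-3.135, -0.189, 0.001]
wrist_force: [-3.4, 3.4, 13.8]
width: 0.231
```

>>> {"method": "apply_moves", "body": {
  "plan": [
    [[0,0,0,0,0,0,-0.2],[0,0,-0.003,0,0,0,-0.2],[0,0,-0.003,0,0,0,-0.2],[0,0,-0.003,0,0,0,-0.2],[0,0,-0.04,0,0,0,-0.2],[0,0,-0.08,0,0,0,-0.2],[0,0,-0.12,0,0,0,-0.2],[0,0,-0.16,0,0,0,-0.2]]
  ]
}}

```text
time: 47.25
tool_pos: [0.4757, -0.0475, 0.1944]
tcp_rot: [-3.136, -0.189, 0.004]
wrist_force: [0.5, 0.6, 0.4]
width: 0.604
```

```bash
python3 - <<'E'
from h import *
rel([[.4203,-.3262,.22]],.245+np.pi)
cv2.imwrite("pics/s19.png",read_camera("side")[:,:,::-1])
E
```

```text
t 47.25 pos [ 0.4757 -0.0475  0.1944] F [0.5 0.6 0.4] T [-0.03 -0.    0.02] w 51.3 q [-0.15 -0.09  2.05 -0.    1.18  1.3 ]
yaw 6.88 tilt [-0.0025 -0.0001]
[-0.0884  0.2701 -0.0255] [-0.0001  0.0008 -0.0398]
```

View pics/s19.png

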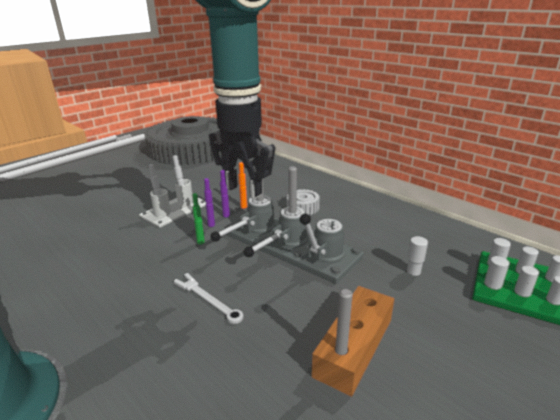

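Levers 1 and 2 are down (balls at 215,236 and 248,252). Only the near blank (345,320) is left in the block.

>>> {"method": "apply_moves", "body": {
  "plan": [
    [[-0.088,0.27,-0.023,0,0,-0.04,-0.2],[-0.088,0.27,-0.023,0,0,-0.04,-0.2],[-0.088,0.27,-0.023,0,0,-0.04,-0.2],[-0.088,0.27,-0.023,0,0,-0.04,-0.2],[-0.088,0.27,-0.023,0,0,-0.04,-0.2],[-0.088,0.27,-0.023,0,0,-0.04,-0.2],[-0.088,0.27,-0.023,0,0,-0.04,-0.2],[-0.088,0.27,-0.023,0,0,-0.04,-0.2]]
  ]
}}

```text
time: 47.97
tool_pos: [0.4202, -0.3328, 0.2169]
tcp_rot: [3.114, 0.376, -0.002]
wrist_force: [0.0, 0.1, 0.5]
width: 0.599
```

>>> {"method": "apply_moves", "body": {
  "plan": [
    [[0,0,0,0,0,0,-0.2],[0,0,0,0,0,0,-0.2],[0,0,0,0,0,0,-0.2],[0,0,0,0,0,0,-0.2],[0,0,0,0,0,0,-0.2],[0,0,0,0,0,0,-0.2],[0,0,0,0,0,0,-0.2],[0,0,0,0,0,0,-0.2]]
  ]
}}

```text
time: 48.63
tool_pos: [0.4219, -0.3255, 0.2166]
tcp_rot: [-3.118, -0.387, 0.001]
wrist_force: [0.8, -0.1, 0.3]
width: 0.6
```

```bash
python3 - <<'E'
from h import *
rel([[.4203,-.3262,.111]],.245+np.pi)
E
```

```text
t 48.63 pos [ 0.4219 -0.3255  0.2166] F [ 0.8 -0.1  0.3] T [-0.06 -0.01 -0.02] w 51.0 q [-0.7   0.    1.92 -0.    1.21  0.62]
yaw 14.14 tilt [-0.0005 -0.0001]
[-0.0017  0.0003  0.1056] [-0.      0.0002  0.0006]
```

>>> {"method": "apply_moves", "body": {
  "plan": [
    [[-0.0015,0,0.02,0,0,0,-0.2],[-0.0015,0,0.045,0,0,0,-0.2],[-0.0015,0,0.07,0,0,0,-0.2],[-0.0015,0,0.09,0,0,0,-0.2],[-0.0015,0,0.105,0,0,0,-0.2],[-0.0015,0,0.105,0,0,0,-0.2],[-0.0015,0,0.105,0,0,0,-0.2],[-0.0015,0,0.105,0,0,0,-0.2]]
  ]
}}

```text
time: 49.3
tool_pos: [0.4208, -0.3268, 0.1125]
tcp_rot: [3.117, 0.385, 0.001]
wrist_force: [-0.7, 0.6, -0.1]
width: 0.601
```

>>> {"method": "apply_moves", "body": {
  "plan": [
    [[0,0,0,0,0,0,-0.2],[0,0,0,0,0,0,1],[0,0,0,0,0,0,1],[0,0,0,0,0,0,1],[0,0,0,0,0,0,1],[0,0,0,0,0,0,1],[0,0,0,0,0,0,1],[0,0,0,0,0,0,1]]
  ],
  "force": 50
}}

```text
time: 49.97
tool_pos: [0.4204, -0.3261, 0.1125]
tcp_rot: [-3.117, -0.385, -0.0]
wrist_force: [-0.5, 1.9, 5.1]
width: 0.199
```

```bash
python3 - <<'E'
from h import *
rel([[.4203,-.3262,.111]],.245+np.pi)
E
```

```text
t 49.97 pos [ 0.4204 -0.3261  0.1125] F [-0.5  1.9  5.1] T [0.64 0.14 0.01] w 16.9 q [-0.71  0.1   2.03  0.    1.01  0.62]
yaw 14.07 tilt [-0.      0.0005]
[-0.0002  0.0001  0.0015] [-0.0002 -0.      0.0002]
```

>>> {"method": "apply_moves", "body": {
  "plan": [
    [[0,0,-0.015,0,0,0,1],[0,0,-0.04,0,0,0,1],[0,0,-0.07,0,0,0,1],[0,0,-0.1,0,0,0,1],[0,0,-0.13,0,0,0,1],[0,0,-0.16,0,0,0,1],[0,0,-0.18,0,0,0,1],[0,0,-0.18,0,0,0,1]]
  ]
}}

```text
time: 50.63
tool_pos: [0.4222, -0.328, 0.2969]
tcp_rot: [3.111, 0.384, 0.009]
wrist_force: [0.7, -0.8, -2.7]
width: 0.195
```

```bash
python3 - <<'E'
from h import *
rel([[.6358,-.1237,.285]],FY+np.pi)
E
```

```text
t 50.63 pos [ 0.4222 -0.328   0.2969] F [ 0.7 -0.8 -2.7] T [-0.1  -0.05  0.02] w 16.6 q [-0.71 -0.04  1.82 -0.    1.35  0.62]
yaw 14.08 tilt [ 0.0062 -0.006 ]
[ 0.2569 -0.1463  0.012 ] [ 0.0022 -0.0016  0.0404]
```

>>> {"method": "apply_moves", "body": {
  "plan": [
    [[0.257,-0.147,0.006,0,0,0.04,1],[0.257,-0.147,0.006,0,0,0.04,1],[0.257,-0.147,0.006,0,0,0.04,1],[0.257,-0.147,0.006,0,0,0.04,1],[0.257,-0.147,0.006,0,0,0.04,1],[0.257,-0.147,0.006,0,0,0.04,1],[0.257,-0.147,0.006,0,0,0.04,1],[0.257,-0.147,0.006,0,0,0.04,1]]
  ]
}}

```text
time: 51.3
tool_pos: [0.6364, -0.1157, 0.2815]
tcp_rot: [-3.131, -0.195, 0.003]
wrist_force: [-0.5, -0.7, -3.7]
width: 0.198
```

>>> {"method": "apply_moves", "body": {
  "plan": [
    [[0,0,0,0,0,0,1],[0,0,0,0,0,0,1],[0,0,0,0,0,0,1],[0,0,0,0,0,0,1],[0,0,0,0,0,0,1],[0,0,0,0,0,0,1],[0,0,0,0,0,0,1],[0,0,0,0,0,0,1]]
  ]
}}

```text
time: 51.97
tool_pos: [0.6335, -0.1217, 0.2856]
tcp_rot: [-3.136, -0.187, 0.0]
wrist_force: [0.9, 0.0, -2.3]
width: 0.194
```

```bash
python3 - <<'E'
from h import *
rel([[.6358,-.1237,.215]],FY+np.pi)
E
```

```text
t 51.97 pos [ 0.6335 -0.1217  0.2856] F [ 0.9  0.  -2.3] T [-0.04  0.03  0.06] w 16.5 q [-0.23  0.18  1.61 -0.    1.36  1.22]
yaw 6.83 tilt [-0.0002  0.    ]
[0.0021 0.0022 0.0706] [-0.      0.0001  0.0001]
```

>>> {"method": "apply_moves", "body": {
  "plan": [
    [[0.002,0.0022,0.02,0,0,0,1],[0.002,0.0022,0.045,0,0,0,1],[0.002,0.0022,0.065,0,0,0,1],[0.002,0.0022,0.07,0,0,0,1],[0.002,0.0022,0.07,0,0,0,1],[0.002,0.0022,0.07,0,0,0,1],[0.002,0.0022,0.07,0,0,0,1],[0.002,0.0022,0.07,0,0,0,1]]
  ]
}}

```text
time: 52.63
tool_pos: [0.6372, -0.1234, 0.2177]
tcp_rot: [3.135, 0.189, 0.005]
wrist_force: [-0.6, 0.1, -2.1]
width: 0.199
```

```bash
python3 - <<'E'
from h import *
rel([[.6358,-.1237,.180]],FY+np.pi)
cv2.imwrite("pics/s20.png",read_camera("side")[:,:,::-1])
crop("pics/s20.png",200,60,400,270,3.5,"pics/s20c.png")
E
```

```text
t 52.63 pos [ 0.6372 -0.1234  0.2177] F [-0.6  0.1 -2.1] T [-0.06 -0.03 -0.02] w 16.9 q [-0.23  0.22  1.68 -0.    1.24  1.22]
yaw 6.88 tilt [ 0.0029 -0.0007]
[-0.0015  0.0001  0.0377] [ 0.0003 -0.0009  0.0004]
```

View pics/s20c.png

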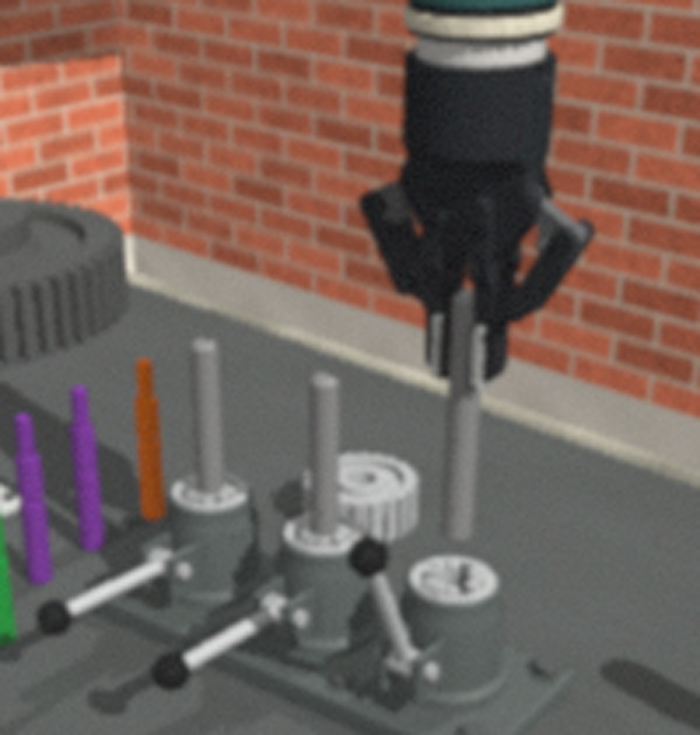

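Bar is above collet 3, and blanks 1 and 2 are clamped and level. Inserting the third.

>>> {"method": "apply_moves", "body": {
  "plan": [
    [[0,0,0,0,0,0,1],[0,0,0,0,0,0,1],[0,0,0.0,0,0,0,1],[0,0,0.008,0,0,0,1],[0,0,0.016,0,0,0,1],[0,0,0.024,0,0,0,1],[0,0,0.03,0,0,0,1],[0,0,0.034,0,0,0,1]]
  ]
}}

```text
time: 53.35
tool_pos: [0.6349, -0.1228, 0.1791]
tcp_rot: [-3.135, -0.189, 0.005]
wrist_force: [0.4, -0.6, -3.1]
width: 0.197
```

```bash
python3 - <<'E'
from h import *
rel([[.6358,-.1237,.1484]],FY+np.pi)
E
```

```text
t 53.35 pos [ 0.6349 -0.1228  0.1791] F [ 0.4 -0.6 -3.1] T [-0.01 -0.01 -0.03] w 16.8 q [-0.23  0.25  1.72 -0.    1.18  1.22]
yaw 6.89 tilt [-0.0035  0.0008]
[0.0009 0.001  0.0307] [-0.0004  0.0011  0.0004]
```

>>> {"method": "apply_moves", "body": {
  "plan": [
    [[0.0002,0.0007,0,0,0,0,1],[0.0002,0.0007,0.005,0,0,0,1],[0.0002,0.0007,0.01,0,0,0,1],[0.0002,0.0007,0.016,0,0,0,1],[0.0002,0.0007,0.022,0,0,0,1],[0.0002,0.0007,0.026,0,0,0,1],[0.0002,0.0007,0.029,0,0,0,1],[0.0002,0.0007,0.03,0,0,0,1]]
  ]
}}

```text
time: 54.02
tool_pos: [0.6357, -0.1236, 0.1504]
tcp_rot: [-3.135, -0.189, 0.003]
wrist_force: [-1.1, -0.3, -3.5]
width: 0.194
```

>>> {"method": "apply_moves", "body": {
  "plan": [
    [[0,0,0.001,0,0,0,1],[0,0,0.003,0,0,0,1],[0,0,0.005,0,0,0,1],[0,0,0.006,0,0,0,1],[0,0,0.007,0,0,0,1],[0,0,0.007,0,0,0,1],[0,0,0.007,0,0,0,1],[0,0,0.007,0,0,0,1]]
  ]
}}

```text
time: 54.68
tool_pos: [0.6367, -0.1238, 0.1455]
tcp_rot: [3.136, 0.189, 0.001]
wrist_force: [-1.5, 0.6, 4.8]
width: 0.196
```

```bash
python3 - <<'E'
from h import *
st()
E
```

```text
t 54.68 pos [ 0.6367 -0.1238  0.1455] F [-1.5  0.6  4.8] T [ 0.26  0.42 -0.03] w 16.6 q [-0.23  0.28  1.75  0.    1.11  1.22]
```

On the stop. Release, then lever 3.

>>> {"method": "apply_moves", "body": {
  "plan": [
    [[0,0,0.001,0,0,0,1],[0,0,0,0,0,0,0.4],[0,0,0,0,0,0,-0.2],[0,0,-0.001,0,0,0,-0.2],[0,0,-0.001,0,0,0,-0.2],[0,0,-0.001,0,0,0,-0.2],[0,0,-0.03,0,0,0,-0.2],[0,0,-0.065,0,0,0,-0.2]]
  ]
}}

```text
time: 55.35
tool_pos: [0.6331, -0.1231, 0.2051]
tcp_rot: [-3.133, -0.188, 0.015]
wrist_force: [1.0, -0.0, -0.1]
width: 0.601
```

>>> {"method": "apply_moves", "body": {
  "plan": [
    [[0,0,-0.022,0,0,0,-0.2],[-0.03,0,-0.022,0,0,0,-0.2],[-0.065,0,-0.022,0,0,0,-0.2],[-0.09,0,-0.022,0,0,0,-0.2],[-0.09,0,0,0,0,0,-0.2],[-0.09,0,0.03,0,0,0,-0.2],[-0.09,0,0.04,0,0,0,-0.2],[-0.09,0,0.04,0,0,0,-0.2]]
  ]
}}

```text
time: 56.02
tool_pos: [0.5439, -0.1338, 0.1656]
tcp_rot: [-3.133, -0.188, 0.012]
wrist_force: [-0.2, 0.9, -0.3]
width: 0.601
```

>>> {"method": "apply_moves", "body": {
  "plan": [
    [[0,0,0,0,0,0,-0.2],[0,0,0,0,0,0,-0.2],[0,0,0,0,0,0,-0.2],[0,0,0,0,0,0,-0.2],[0,0,0,0,0,0,-0.2],[0,0,0,0,0,0,-0.2],[0,0,0,0,0,0,-0.2],[0,0,0,0,0,0,-0.2]]
  ]
}}

```text
time: 56.68
tool_pos: [0.5469, -0.1345, 0.1696]
tcp_rot: [-3.136, -0.189, 0.001]
wrist_force: [-0.2, -0.7, 0.2]
width: 0.601
```

```bash
python3 - <<'E'
from h import *
b=ball(3,1.04); print(b);rel([[b[0],b[1],b[2]-.024]],FY+np.pi)
E
```

```text
[ 0.54597522 -0.13476381  0.14544122]
t 56.68 pos [ 0.5469 -0.1345  0.1696] F [-0.2 -0.7  0.2] T [-0.01  0.    0.  ] w 51.1 q [-0.29  0.1   1.91 -0.    1.13  1.17]
yaw 6.89 tilt [-0.0005  0.0001]
[-0.0009  0.0001  0.0481] [-0.      0.0002  0.0004]
```

>>> {"method": "apply_moves", "body": {
  "plan": [
    [[-0.001,0,0.02,0,0,0,-0.2],[-0.001,0,0.04,0,0,0,-0.2],[-0.001,0,0.049,0,0,0,-0.2],[-0.001,0,0.049,0,0,0,-0.2],[-0.001,0,0.049,0,0,0,1],[-0.001,0,0.049,0,0,0,1],[-0.001,0,0.049,0,0,0,1],[-0.001,0,0.049,0,0,0,1]]
  ],
  "force": 40
}}

```text
time: 57.35
tool_pos: [0.5466, -0.134, 0.1218]
tcp_rot: [-3.135, -0.188, -0.002]
wrist_force: [-1.3, 4.7, 2.3]
width: 0.231
```

>>> {"method": "apply_moves", "body": {
  "plan": [
    [[-0.0114,0,0.0062,0,0,0,1],[-0.0219,0,0.0138,0,0,0,1],[-0.0314,0,0.0227,0,0,0,1],[-0.0396,0,0.0328,0,0,0,1],[-0.0464,0,0.0438,0,0,0,1],[-0.0518,0,0.0557,0,0,0,1],[-0.0558,0,0.0691,0,0,0,1],[-0.0578,0,0.082,0,0,0,1]]
  ]
}}

```text
time: 58.02
tool_pos: [0.4897, -0.1414, 0.0396]
tcp_rot: [3.136, 0.188, 0.005]
wrist_force: [1.3, 5.5, 3.5]
width: 0.229
```

>>> {"method": "apply_moves", "body": {
  "plan": [
    [[0,0,0.002,0,0,0,1],[0,0,0.004,0,0,0,1],[0,0,0.005,0,0,0,1],[0,0,0.005,0,0,0,1],[0,0,0.005,0,0,0,1],[0,0,0.005,0,0,0,1],[0,0,0.005,0,0,0,1],[0,0,0.005,0,0,0,1]]
  ]
}}

```text
time: 58.68
tool_pos: [0.4884, -0.1415, 0.034]
tcp_rot: [-3.136, -0.188, 0.001]
wrist_force: [-2.1, 4.2, 6.2]
width: 0.227
```

>>> {"method": "apply_moves", "body": {
  "plan": [
    [[0,0,0,0,0,0,-0.2],[0,0,-0.003,0,0,0,-0.2],[0,0,-0.003,0,0,0,-0.2],[0,0,-0.003,0,0,0,-0.2],[0,0,-0.04,0,0,0,-0.2],[0,0,-0.08,0,0,0,-0.2],[0,0,-0.12,0,0,0,-0.2],[0,0,-0.16,0,0,0,-0.2]]
  ]
}}

```text
time: 59.35
tool_pos: [0.4879, -0.1417, 0.1947]
tcp_rot: [-3.136, -0.189, 0.002]
wrist_force: [0.4, -0.5, -0.6]
width: 0.599
```

>>> {"method": "apply_moves", "body": {
  "plan": [
    [[0,0,-0.04,0,0,0,-0.2],[0,0.03,-0.06,0,0,0,-0.2],[0,0.07,-0.06,0,0,0,-0.2],[0,0.11,-0.06,0,0,0,-0.2],[0,0.15,-0.06,0,0,0,-0.2],[0,0.19,-0.06,0,0,0,-0.2],[0,0.22,-0.06,0,0,0,-0.2],[0,0.22,-0.06,0,0,0,-0.2]]
  ]
}}

```text
time: 60.02
tool_pos: [0.5147, -0.3659, 0.2527]
tcp_rot: [3.133, 0.182, -0.002]
wrist_force: [-0.1, 0.5, -0.1]
width: 0.599
```

```bash
python3 - <<'E'
from h import *
st()
cv2.imwrite("pics/s21.png",read_camera("side")[:,:,::-1])
cv2.imwrite("pics/t21.png",read_camera("top")[:,:,::-1])
crop("pics/s21.png",130,140,370,290,3.3,"pics/s21c.png")
crop("pics/t21.png",130,140,360,260,3.4,"pics/t21c.png")
E
```

```text
t 60.02 pos [ 0.5147 -0.3659  0.2527] F [-0.1  0.5 -0.1] T [ 0.07 -0.02  0.02] w 50.9 q [-0.66  0.17  1.68 -0.    1.29  0.8 ]
```

View pics/s21c.png

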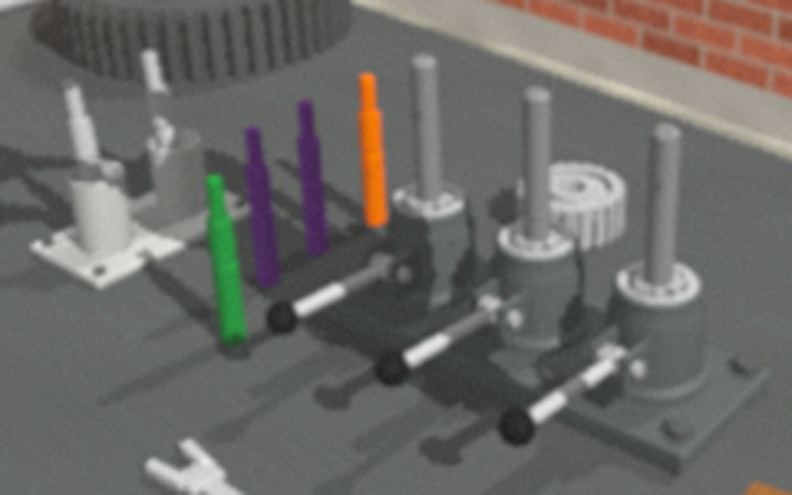

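View pics/t21c.png

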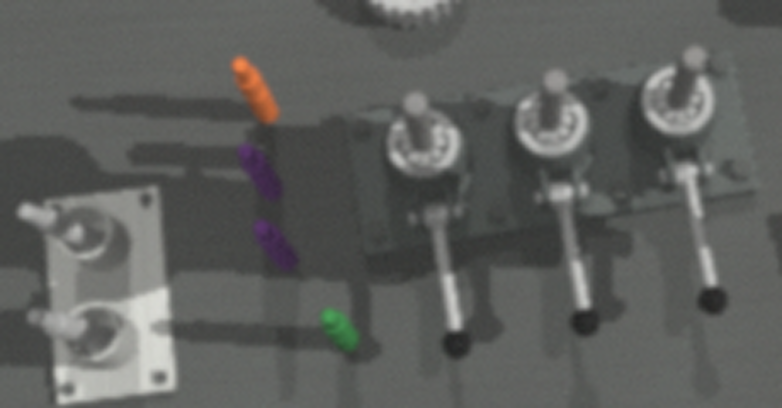

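```bash
python3 - <<'E'
from h import *
crop("pics/s21.png",130,150,210,240,8,"pics/s22.png")
crop("pics/t21.png",125,180,195,265,7,"pics/t22.png")
c=lambda p,s,x0,y0:((p[0]+.5)/s-.5+x0,(p[1]+.5)/s-.5+y0)
for i,a,b in zip((1,2,3),[(283,317),(391,369),(517,426)],[(456,342),(584,321),(712,299)]):
    print(i,tri(c(a,3.3,130,140),c(b,3.4,130,140))[0].round(4),ball(i,0).round(4))
for i,a,b in zip((1,2,3),[(425,62),(537,94),(666,131)],[(416,104),(556,82),(694,57)]):
    print(i,tri(c(a,3.3,130,140),c(b,3.4,130,140))[0].round(4),C[i])
E
```

```text
1 [0.4674 0.0466 0.0645] [0.4664 0.0473 0.064 ]
2 [ 0.4788 -0.0472  0.0639] [ 0.4779 -0.0471  0.064 ]
3 [ 0.4913 -0.1417  0.0645] [ 0.4894 -0.1415  0.064 ]
1 [0.6124 0.0636 0.1928] [0.613  0.0648 0.09  ]
2 [ 0.6233 -0.0305  0.1941] [ 0.6245 -0.0296  0.09  ]
3 [ 0.6369 -0.1239  0.1937] [ 0.636 -0.124  0.09 ]
```

View pics/s22.png

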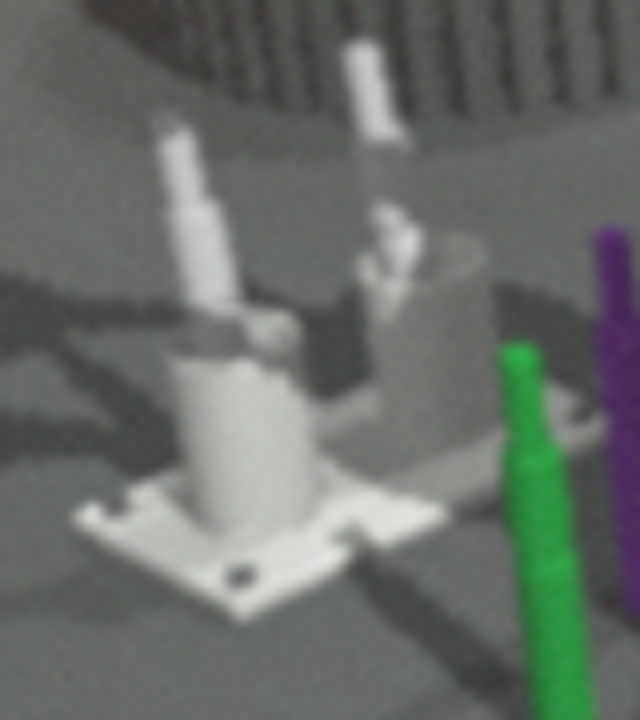

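View pics/t22.png

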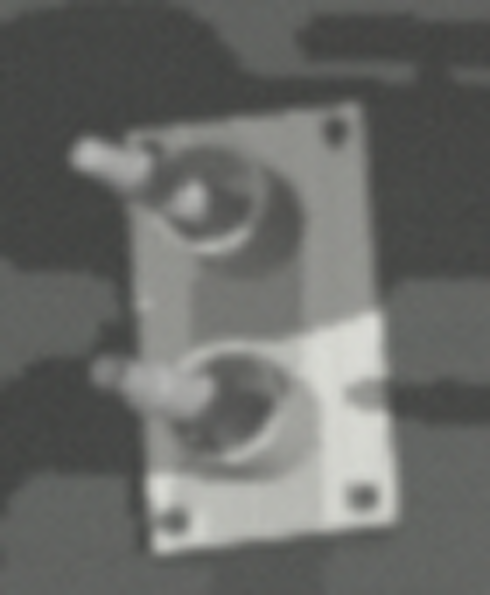

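```bash
python3 - <<'E'
from h import *
c=lambda p,s,x0,y0:((p[0]+.5)/s-.5+x0,(p[1]+.5)/s-.5+y0)
S=lambda *p:c(p,8,130,150); T=lambda *p:c(p,7,125,180)
for n,a,b in(("a",S(362,48),T(86,156)),("b",S(172,122),T(103,371))): print(n,[x.round(4) for x in tri(a,b)])
for n,a,b in(("a",S(425,257),T(208,197)),("b",S(242,332),T(232,402))):
    print("cup",n,plane("side",a,.07)[0].round(4),plane("top",b,.07)[0].round(4))
for p in((131,132),(358,105),(396,523),(155,552)): print(plane("top",T(*p),.008)[0].round(4))
E
```

```text
a [array([0.5617, 0.3399, 0.1395]), array([ 0.0661, -0.0139]), array([-0.0249,  0.0517])]
b [array([0.4884, 0.3331, 0.138 ]), array([ 0.1838, -0.0362]), array([-0.0615,  0.1426])]
cup a [0.5619 0.3195 0.07  ] [0.5604 0.317  0.07  ]
cup b [0.4896 0.3142 0.07  ] [0.4863 0.3074 0.07  ]
[0.5996 0.363  0.008 ]
[0.6065 0.2772 0.008 ]
[0.4478 0.2623 0.008 ]
[0.4407 0.351  0.008 ]
```

The pick-and-clamp work checks out: balls at z ≈ 0.064 and bar tops at ≈ 0.194. But the holder was knocked about 16 mm and both pins now lean about 11° against the rim (tip at y 0.340 versus cup centre 0.317). I'll straighten them.

```bash
python3 - <<'E'
from h import *
rel([[.5616,.3165,.25]],FY+np.pi)
E
```

```text
t 60.12 pos [ 0.5144 -0.3611  0.2525] F [-0.   0.2 -0.5] T [-0.   -0.01  0.02] w 51.2 q [-0.65  0.17  1.68 -0.    1.3   0.8 ]
yaw 6.75 tilt [-0.0017  0.001 ]
[ 0.1265 -0.6674  0.0031] [-0.0004  0.0005 -0.0004]
```

>>> {"method": "apply_moves", "body": {
  "plan": [
    [[0.126,-0.667,0,0,0,0,-1],[0.126,-0.667,0,0,0,0,-1],[0.126,-0.667,0,0,0,0,-1],[0.126,-0.667,0,0,0,0,-1],[0.126,-0.667,0,0,0,0,-1],[0.126,-0.667,0,0,0,0,-1],[0.126,-0.667,0,0,0,0,-1],[0.126,-0.667,0,0,0,0,-1]]
  ]
}}

```text
time: 60.78
tool_pos: [0.5358, -0.0242, 0.2536]
tcp_rot: [-3.135, -0.191, 0.0]
wrist_force: [1.5, 0.5, -0.4]
width: 1.0
```

```bash
python3 - <<'E'
from h import *
rel([[.5616,.3165,.25]],FY+np.pi)
E
```

```text
t 60.78 pos [ 0.5358 -0.0242  0.2536] F [ 1.5  0.5 -0.4] T [ 0.01 -0.06 -0.03] w 85.0 q [-0.09 -0.01  1.87  0.    1.28  1.36]
yaw 6.96 tilt [-0.0003  0.0004]
[ 0.0669 -0.335   0.0037] [-0.0001  0.0001  0.0008]
```

>>> {"method": "apply_moves", "body": {
  "plan": [
    [[0.067,-0.335,0,0,0,0,-1],[0.067,-0.335,0,0,0,0,-1],[0.067,-0.335,0,0,0,0,-1],[0.067,-0.335,0,0,0,0,-1],[0.067,-0.335,0,0,0,0,-1],[0.067,-0.335,0,0,0,0,-1],[0.067,-0.335,0,0,0,0,-1],[0.067,-0.335,0,0,0,0,-1]]
  ]
}}

```text
time: 61.45
tool_pos: [0.5608, 0.3079, 0.2536]
tcp_rot: [-3.135, -0.192, 0.001]
wrist_force: [0.2, -0.4, -0.0]
width: 1.001
```

>>> {"method": "apply_moves", "body": {
  "plan": [
    [[0,0,0.02,0,0,0,-1],[0,0,0.04,0,0,0,-1],[0,0,0.06,0,0,0,-1],[0,0,0.06,0,0,0,-1],[0,0,0.06,0,0,0,-1],[0,0,0.06,0,0,0,-1],[0,0,0.06,0,0,0,-1],[0,0,0.06,0,0,0,-1]]
  ]
}}

```text
time: 62.12
tool_pos: [0.5636, 0.3053, 0.1956]
tcp_rot: [-3.134, -0.188, -0.004]
wrist_force: [-0.3, -0.0, 0.7]
width: 0.999
```

```bash
python3 - <<'E'
from h import *
rel([[.5616,.3175,.078]],FY+np.pi)
cv2.imwrite("pics/s23.png",read_camera("side")[:,:,::-1])
cv2.imwrite("pics/t23.png",read_camera("top")[:,:,::-1])
crop("pics/s23.png",110,110,230,240,5,"pics/s23c.png")
crop("pics/t23.png",125,160,225,265,5.5,"pics/t23c.png")
E
```

```text
t 62.12 pos [0.5636 0.3053 0.1956] F [-0.3 -0.   0.7] T [ 0.04  0.   -0.  ] w 84.9 q [0.46 0.22 1.72 0.   1.19 1.91]
yaw 6.87 tilt [0.0022 0.0016]
[-0.0008 -0.0122  0.1176] [-0.0004 -0.0008  0.0003]
```

View pics/s23c.png

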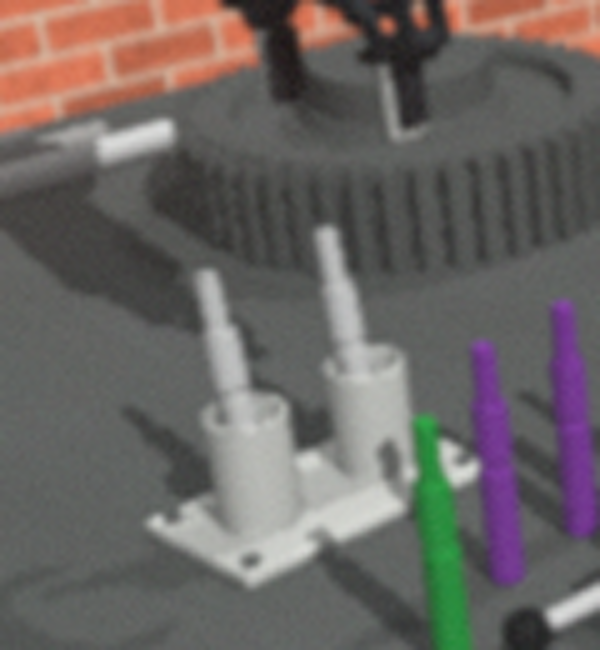

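View pics/t23c.png

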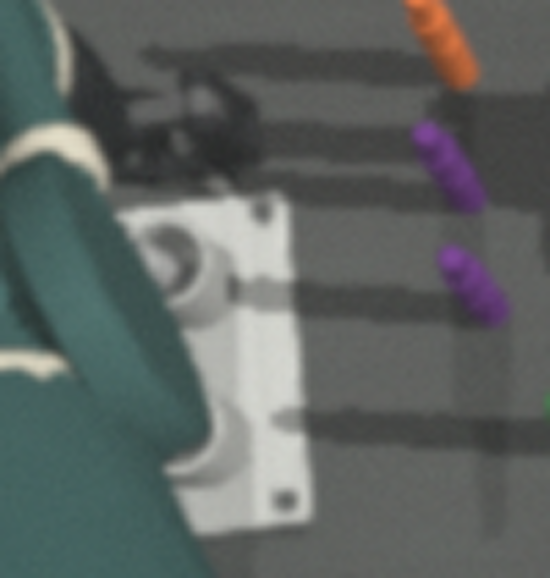

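```bash
python3 - <<'E'
from h import *
c=lambda p,s,x0,y0:((p[0]+.5)/s-.5+x0,(p[1]+.5)/s-.5+y0)
S=lambda *p:c(p,5,110,110)
for n,p in(("a",(369,364)),("b",(248,413))):print(n,plane("side",S(*p),.07)[0].round(4))
for n,p in(("a",(327,231)),("b",(206,273))):print(n,plane("side",S(*p),.1395)[0].round(4))
rel([[.5610,.3185,.15],[.5610,.3185,.078]],FY+np.pi)
E
```

```text
a [0.5608 0.3142 0.07  ]
b [0.4851 0.3096 0.07  ]
a [0.561  0.3381 0.1395]
b [0.4878 0.3338 0.1395]
t 62.22 pos [0.5634 0.305  0.195 ] F [-0.5  0.  -0.3] T [-0.01  0.   -0.02] w 85.1 q [0.46 0.22 1.72 0.   1.19 1.91]
yaw 6.86 tilt [0.0014 0.0012]
[-0.0009 -0.0136  0.045 ] [-0.0003 -0.0005  0.0002]
[-0.001  -0.0135  0.117 ] [-0.0003 -0.0005  0.0002]
```

>>> {"method": "apply_moves", "body": {
  "plan": [
    [[-0.001,-0.015,0,0,0,0,-1],[-0.001,-0.015,0,0,0,0,-1],[-0.001,-0.015,0,0,0,0,-1],[-0.001,-0.015,0.03,0,0,0,-1],[-0.001,-0.015,0.06,0,0,0,-1],[-0.001,-0.015,0.09,0,0,0,-1],[-0.001,-0.015,0.113,0,0,0,-1],[-0.001,-0.015,0.113,0,0,0,-1]]
  ]
}}

```text
time: 62.88
tool_pos: [0.5555, 0.3173, 0.074]
tcp_rot: [3.131, 0.189, -0.017]
wrist_force: [-0.9, -0.1, -0.8]
width: 0.999
```

>>> {"method": "apply_moves", "body": {
  "plan": [
    [[0,0,0,0,0,0,-1],[0,0,0,0,0,0,-1],[0,0,0,0,0,0,-1],[0,0,0,0,0,0,-1],[0,0,0,0,0,0,-1],[0,0,0,0,0,0,-1],[0,0,0,0,0,0,-1],[0,0,0,0,0,0,-1]]
  ]
}}

```text
time: 63.55
tool_pos: [0.5599, 0.3198, 0.0808]
tcp_rot: [-3.136, -0.189, 0.0]
wrist_force: [0.1, 0.1, 0.0]
width: 1.0
```

```bash
python3 - <<'E'
from h import *
rel([[.5610,.3165,.078]],FY+np.pi)
cv2.imwrite("pics/s24.png",read_camera("side")[:,:,::-1])
crop("pics/s24.png",110,110,230,240,5,"pics/s24c.png")
E
```

```text
t 63.55 pos [0.5599 0.3198 0.0808] F [0.1 0.1 0. ] T [ 0.02  0.03 -0.01] w 85.0 q [0.48 0.34 1.81 0.   1.   1.93]
yaw 6.89 tilt [-0.0003  0.0003]
[0.0007 0.0034 0.0028] [-0.0001  0.0001  0.0004]
```

View pics/s24c.png

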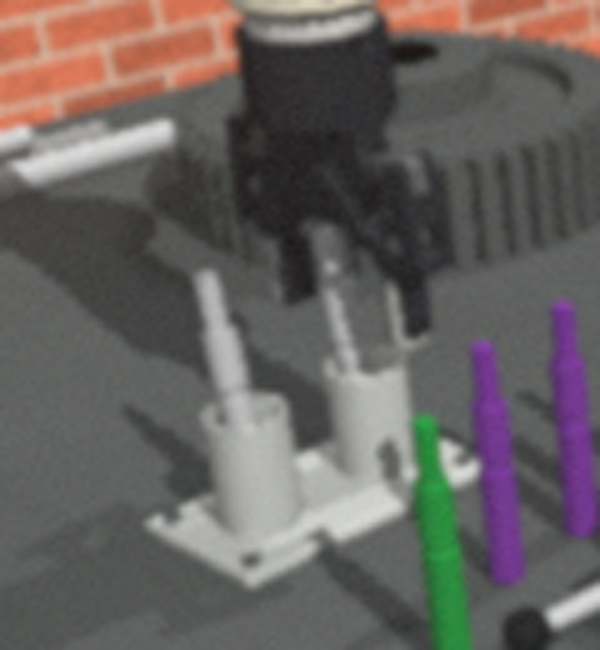

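>>> {"method": "apply_moves", "body": {
  "plan": [
    [[0.0007,0.003,0,0,0,0,0.2],[0.0007,0.003,0,0,0,0,0.3],[0.0007,0.003,0,0,0,0,0.4],[0.0007,0.003,0,0,0,0,0.5],[0.0007,0.003,0,0,0,0,1],[0.0007,0.003,0,0,0,0,1],[0.0007,0.003,0,0,0,0,1],[0.0007,0.003,0,0,0,0,1]]
  ],
  "force": 25
}}

```text
time: 64.27
tool_pos: [0.5609, 0.317, 0.0805]
tcp_rot: [-3.136, -0.189, 0.001]
wrist_force: [-0.1, 0.7, -0.2]
width: 0.201
```

```bash
python3 - <<'E'
from h import *
rel([[.5610,.3165,.078]],FY+np.pi)
cv2.imwrite("pics/s25.png",read_camera("side")[:,:,::-1])
crop("pics/s25.png",110,110,230,240,5,"pics/s25c.png")
E
```

```text
t 64.27 pos [0.5609 0.317  0.0805] F [-0.1  0.7 -0.2] T [0.22 0.02 0.01] w 17.1 q [0.48 0.33 1.81 0.   1.   1.93]
yaw 6.89 tilt [-0.0007  0.0004]
[0.0001 0.0005 0.0025] [-0.0001  0.0002  0.0004]
```

View pics/s25c.png

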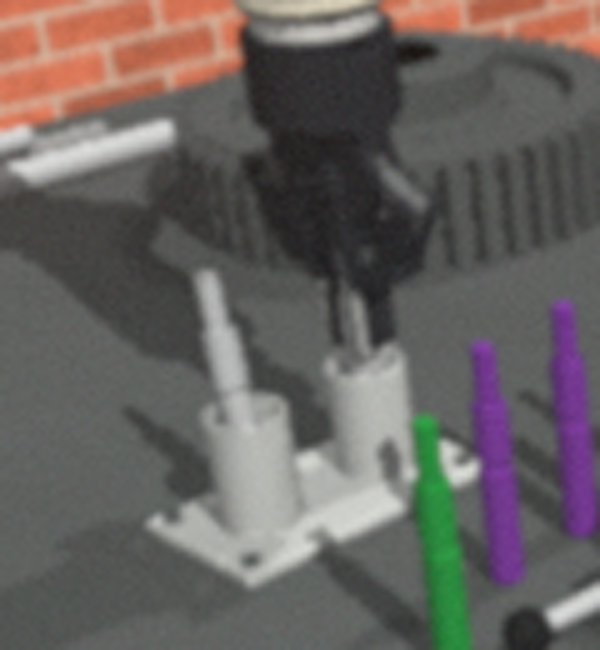

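>>> {"method": "apply_moves", "body": {
  "plan": [
    [[0,0,0,0,0,0,0.5],[0,0,0,0,0,0,0.3],[0,0,0,0,0,0,0],[0,0,0,0,0,0,-0.2],[0,0,0,0,0,0,-0.2],[0,0,-0.02,0,0,0,-0.2],[0,0,-0.05,0,0,0,-0.2],[0,0,-0.09,0,0,0,-0.2]]
  ]
}}

```text
time: 64.98
tool_pos: [0.5584, 0.3154, 0.1673]
tcp_rot: [3.133, 0.188, -0.012]
wrist_force: [0.6, -0.4, -1.7]
width: 0.6
```

>>> {"method": "apply_moves", "body": {
  "plan": [
    [[0,0,-0.02,0,0,0,-0.2],[0,0,-0.03,0,0,0,-0.5],[0,0,-0.03,0,0,0,-1],[0,0,-0.03,0,0,0,-1],[0,0,-0.03,0,0,0,-1],[0,0,-0.03,0,0,0,-1],[0,0,-0.03,0,0,0,-1],[0,0,-0.03,0,0,0,-1]]
  ]
}}

```text
time: 65.65
tool_pos: [0.5602, 0.3164, 0.1986]
tcp_rot: [3.135, 0.188, -0.005]
wrist_force: [0.7, -1.1, -0.7]
width: 0.997
```

```bash
python3 - <<'E'
from h import *
rel([[.4858,.313,.2],[.4858,.313,.081]],FY+np.pi)
cv2.imwrite("pics/s26.png",read_camera("side")[:,:,::-1])
crop("pics/s26.png",110,110,230,240,5,"pics/s26c.png")
E
```

```text
t 65.65 pos [0.5602 0.3164 0.1986] F [ 0.7 -1.1 -0.7] T [0.04 0.02 0.01] w 84.7 q [0.48 0.23 1.71 0.   1.21 1.93]
yaw 6.88 tilt [-0.0033 -0.0012]
[-0.0743 -0.0056 -0.0012] [0.0003 0.0011 0.0004]
[-0.0739 -0.0057  0.1178] [0.0003 0.0011 0.0004]
```

View pics/s26c.png

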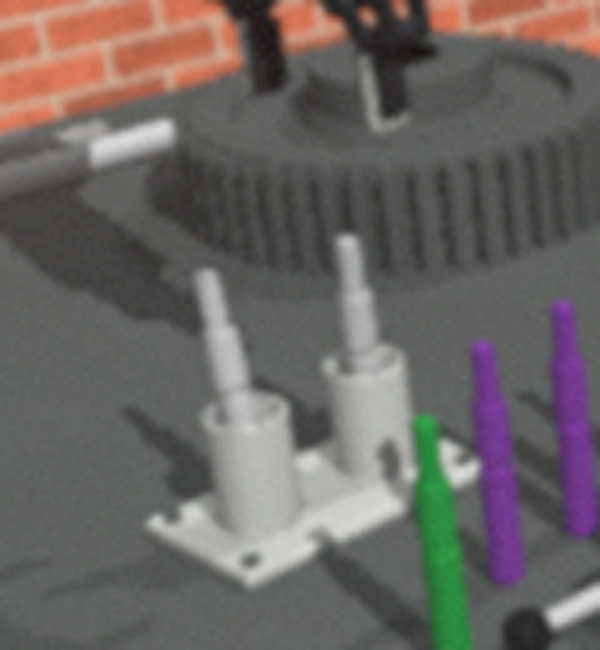

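The far pin is upright again. Now the near pin, the same way.

>>> {"method": "apply_moves", "body": {
  "plan": [
    [[-0.0375,-0.003,0,0,0,0,-1],[-0.074,-0.006,0,0,0,0,-1],[-0.074,-0.006,0,0,0,0,-1],[-0.074,-0.006,0,0,0,0,-1],[-0.074,-0.006,0.03,0,0,0,-1],[-0.074,-0.006,0.06,0,0,0,-1],[-0.074,-0.006,0.08,0,0,0,-1],[-0.074,-0.006,0.1,0,0,0,-1]]
  ]
}}

```text
time: 66.37
tool_pos: [0.4876, 0.3139, 0.0993]
tcp_rot: [-3.136, -0.188, 0.0]
wrist_force: [0.1, -0.7, -0.7]
width: 0.996
```

>>> {"method": "apply_moves", "body": {
  "plan": [
    [[0,0,0,0,0,0,-1],[0,0,0.005,0,0,0,-1],[0,0,0.01,0,0,0,-1],[0,0,0.016,0,0,0,-1],[0,0,0.016,0,0,0,-1],[0,0,0.016,0,0,0,-1],[0,0,0.016,0,0,0,-1],[0,0,0.016,0,0,0,-1]]
  ]
}}

```text
time: 67.03
tool_pos: [0.4872, 0.3142, 0.0852]
tcp_rot: [-3.135, -0.189, -0.001]
wrist_force: [-0.3, -0.5, 0.3]
width: 1.0
```

```bash
python3 - <<'E'
from h import *
rel([[.4862,.3105,.081]],FY+np.pi)
E
```

```text
t 67.03 pos [0.4872 0.3142 0.0852] F [-0.3 -0.5  0.3] T [ 0.05 -0.04 -0.01] w 85.0 q [0.53 0.22 1.95 0.   0.97 1.98]
yaw 6.89 tilt [0.0004 0.0007]
[-0.0014  0.0035  0.0042] [-0.0002 -0.0001  0.0004]
```

>>> {"method": "apply_moves", "body": {
  "plan": [
    [[-0.001,0.0035,0.003,0,0,0,0.2],[-0.001,0.0035,0.003,0,0,0,0.3],[-0.001,0.0035,0.003,0,0,0,0.4],[-0.001,0.0035,0.003,0,0,0,0.5],[-0.001,0.0035,0.003,0,0,0,1],[-0.001,0.0035,0.003,0,0,0,1],[-0.001,0.0035,0.003,0,0,0,1],[-0.001,0.0035,0.003,0,0,0,1]]
  ],
  "force": 25
}}

```text
time: 67.7
tool_pos: [0.4862, 0.3106, 0.0816]
tcp_rot: [-3.135, -0.189, 0.001]
wrist_force: [1.3, 1.3, 0.0]
width: 0.205
```

```bash
python3 - <<'E'
from h import *
rel([[.4862,.3105,.081]],FY+np.pi)
E
```

```text
t 67.7 pos [0.4862 0.3106 0.0816] F [1.3 1.3 0. ] T [ 0.16  0.05 -0.04] w 17.5 q [0.52 0.22 1.96 0.   0.97 1.97]
yaw 6.88 tilt [-0.0005  0.0006]
[-0.      0.0001  0.0006] [-0.0002  0.0001  0.0004]
```

>>> {"method": "apply_moves", "body": {
  "plan": [
    [[0,0,0,0,0,0,1],[0,0,0,0,0,0,0.5],[0,0,0,0,0,0,0.2],[0,0,0,0,0,0,-0.2],[0,0,0,0,0,0,-0.2],[0,0,-0.02,0,0,0,-0.2],[0,0,-0.05,0,0,0,-0.2],[0,0,-0.09,0,0,0,-0.2]]
  ]
}}

```text
time: 68.37
tool_pos: [0.4837, 0.3087, 0.1687]
tcp_rot: [3.132, 0.188, -0.012]
wrist_force: [-0.8, 0.1, 0.8]
width: 0.602
```

>>> {"method": "apply_moves", "body": {
  "plan": [
    [[0,0,-0.03,0,0,0,-0.2],[0,-0.02,-0.06,0,0,0,-0.2],[-0.02,-0.05,-0.06,0,0,0,-0.2],[-0.03,-0.08,-0.06,0,0,0,-0.2],[-0.03,-0.11,-0.06,0,0,0,-0.2],[-0.03,-0.14,-0.06,0,0,0,-0.2],[-0.03,-0.14,-0.06,0,0,0,-0.2],[-0.03,-0.14,-0.06,0,0,0,-0.2]]
  ]
}}

```text
time: 69.03
tool_pos: [0.4391, 0.4468, 0.2312]
tcp_rot: [3.135, 0.193, -0.002]
wrist_force: [0.6, -0.4, -0.4]
width: 0.603
```

```bash
python3 - <<'E'
from h import *
st()
cv2.imwrite("pics/s27.png",read_camera("side")[:,:,::-1])
cv2.imwrite("pics/t27.png",read_camera("top")[:,:,::-1])
crop("pics/s27.png",110,120,380,300,2.9,"pics/s27c.png")
crop("pics/t27.png",125,130,375,300,3.1,"pics/t27c.png")
E
```

```text
t 69.03 pos [0.4391 0.4468 0.2312] F [ 0.6 -0.4 -0.4] T [-0.02  0.01  0.04] w 51.3 q [0.75 0.17 1.71 0.   1.26 2.2 ]
```

View pics/s27c.png

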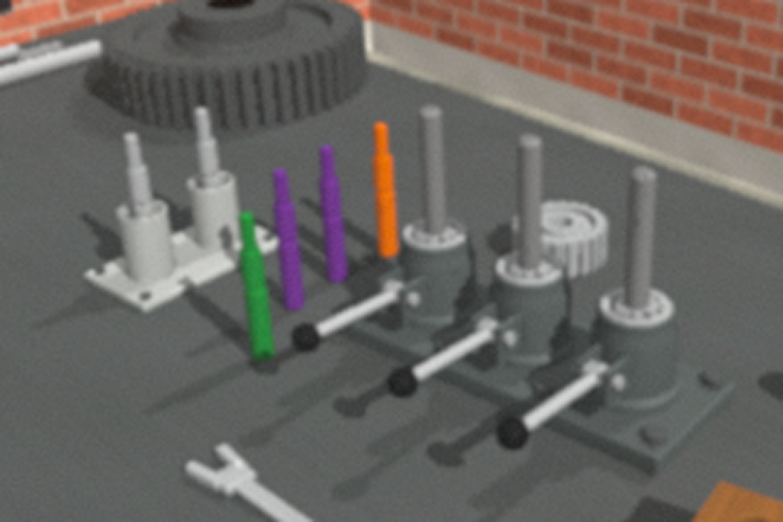

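View pics/t27c.png

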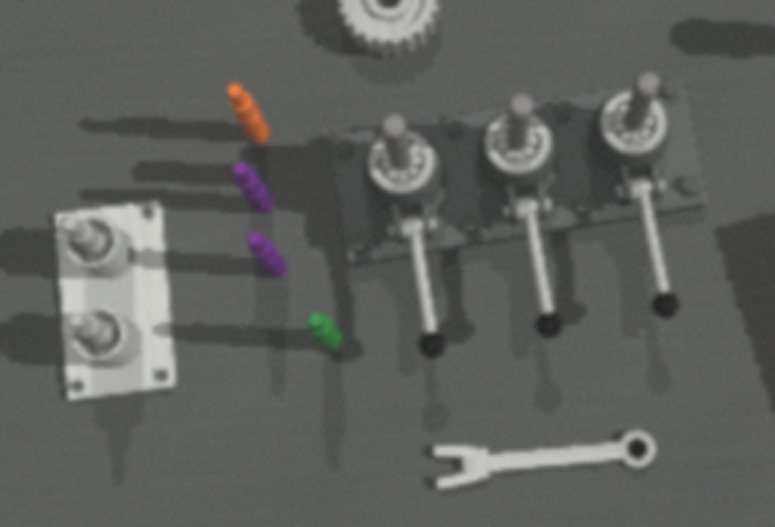

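Both pins are upright in the tubes, all three bars are seated with levers down, and the bystanders and look-alikes are where they were. The arm is clear, so I'm handing in.

```bash
python3 -c "
from workcell import bot
print(bot.finish_job())"
```

```text
the job is handed in; nothing more can be done
None
```

The changeover is done and handed in at about 69 s of the 210 s limit.

- **Pins:** I lifted levers 1 and 3 before drawing each pin, and stood one pin in each tube of the holder. At some point the holder was knocked about 16 mm, which left both pins leaning about 11° against the tube rims. I squeezed each one straight and let go; both stood upright in the last pictures.
- **Blanks:** There were three blanks, and each is now in its own collet on the depth stop. The tool height at contact matched the predicted stop to within about 1 mm. Bar tops measured 0.193–0.194 m against the expected 0.195 m, which is within the 2 mm calibration.
- **Levers:** All three are fully down. The balls measured z ≈ 0.064–0.0645 m against 0.064 m, after pressing against the end stop with about 6–14 N.
- **Bystanders:** I never touched the pinion, socket, wrench or the coloured look-alikes. The last pictures showed them where they were, except the socket, which was out of frame in the final views.

No final check failed or disagreed. The only disagreements were small: the two cameras differed by 2–3 mm on the first position estimates, and the gripper opening reads 1–2.5 mm low on parts of known size.

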